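# Load two bolts into a spring-fed bolt track

### The job

Load the bolt feeder: draw its sprung follower back by the black knob until you feel the rubber buffer (do not ram it), shift the knob sideways towards the blue tooth and let the bar rest behind the tooth, so that the follower stays back by itself when you let go. Stand the two black bolts, heads down, in the empty track ahead of the follower; then take the knob, unhook it from the tooth, shift it fully back in line with the track and ease the follower forward without letting it fly, until it presses both bolts up against the front stop, and let go. Leave the tape, jar, bearing and tray where they are.

Things in the scene. Friction and masses are not known exactly. Their poses are not given: they have to be found in the camera images.
- feeder: Bolt feeder: grey base plate 84 x 244 x 8 mm, fixed on the bench, lying mostly across it (pose and turn vary). Origin on the underside, on the track's centre line; x across the track, y along it to its front stop, z up. On its -x side stands a blue adjustable stop, top 31 mm above the bench: a tooth and, behind it (towards -y), a black rubber buffer.
- track_front (a point): Centre of the track floor at the front stop's inner face, 100 mm along y from the feeder's origin, 8 mm above the bench; axes as the feeder's. The track runs from here to -y: flat floor, 24 mm wide between steel walls that rise 7 mm above the floor; the front stop, a dark block, rises 12 mm above it.
- follower_face (a point): Centre of the front face of the brass follower that slides in the track: 20 mm wide, top 24 mm above the bench. At travel 0 the face is 5 mm from the front stop; its travel moves it to -y. Axes as the feeder's. 60 mm behind the face a steel cross bar, 8 mm in diameter, 24 mm above the bench, carries the knob; its round end, 23 mm from the track's centre line, points to -x.
- knob (a point): Black upright cylindrical knob on the cross bar, 20 mm in diameter, 34 mm high; the point is on its axis, 58 mm above the bench, 16 mm under its top. It moves with joints follower and cross; axes as the feeder's. Nothing near it stands higher than 39 mm above the bench but its own stem.
- follower (a joint): Travel of the follower, m: 0 = fully forward (start), grows as it is drawn back to the feeder's -y, up to 0.115. A spring drives it forward: 4 N at 0, 0.06 N more per mm (9 N at 0.085). Let go, it flies forward faster than 0.45 m/s, which is too fast. Resting on two bolts it reads about 0.035.
- cross (a joint): Sideways shift of cross bar and knob, m: 0 = in line with the track (start), grows to the feeder's -x (the stop's side), up to 0.014. No spring, 1 N of friction. The tooth (12 mm thick along y) blocks it at 0.004 unless the bar is behind it; shifted fully the bar overlaps the tooth by 10 mm and, let forward, leans on its back face.
- buffer (a joint): Squeeze of the rubber buffer, m: 0 = free; 2 N per mm; over 0.005 (10 N) it counts as rammed. It lies across the bar's path, its face 12 mm behind the tooth's back face: 4 mm of play for the 8 mm bar. The stop is clamped somewhere such that the bar meets the buffer at a follower travel of 0.073 to 0.105 and parks at 0.004 less; where is not measured: feel for it.
- bolt_a_mid (a point): Black flange bolt standing on its head on the bench, 35 mm high: head 20 mm in diameter and 8 mm high at the bottom, shank 12.4 mm in diameter above it. The point is on its axis, 17.5 mm above its underside; z points up along the shank. 40 g.
- bolt_b_mid (a point): A second bolt, the same as bolt_a. Either may stand in front in the track.
- tape: Roll of black tape lying on the bench, 68 mm across, 19 mm high; bystander, origin under its centre.
- jar: Grease jar with green lid, 70 mm across, 71 mm high; bystander, origin under its centre.
- bearing: Steel bearing lying flat, 68 mm across, 20 mm high; bystander, origin under its centre.
- tray: Small round metal tray with bolts in it, 69 mm across, 22 mm high; bystander, origin under its centre.

How it is judged (in metres and radians):
On the way, in this order (a step that is already met when the one before it is completed fails the run):
1. the follower is parked back behind the tooth by itself, the gripper off the feeder (value of joint follower above 0.066 m and value of joint cross above 0.008 m and contact force between the fingers and feeder below 0.3 N), for 0.3 s.
2. both bolts stand in the track ahead of the parked follower, the gripper off them (value of joint follower above 0.066 m and value of joint cross above 0.008 m and x of bolt_a_mid in the frame of feeder between -0.003 and 0.003 m and y of bolt_a_mid in the frame of feeder between 0.03 and 0.096 m and z of bolt_a_mid in the frame of feeder between 0.022 and 0.029 m and angle between each of bolt_a_mid, bolt_b_mid's own z axis and vertical below 0.12 rad and x of bolt_b_mid in the frame of feeder between -0.003 and 0.003 m and y of bolt_b_mid in the frame of feeder between 0.03 and 0.096 m and z of bolt_b_mid in the frame of feeder between 0.022 and 0.029 m and contact force between the fingers and anything else below 0.3 N), for 0.2 s.
At the end, for the whole second after the job is handed in: Both bolts stand upright (within about 7 degrees) on their heads on the track floor, within 3 mm of its centre line, pressed together against the front stop by the follower (follower travel between 32 and 38.5 mm), the knob shifted back in line (within 4 mm), all at rest and released (value of joint follower between 0.032 and 0.0385 m and value of joint cross below 0.004 m and velocity of joint follower between -0.01 and 0.01 m/s and contact force between the fingers and feeder below 0.3 N and x of bolt_a_mid in the frame of feeder between -0.003 and 0.003 m and y of bolt_a_mid in the frame of feeder between 0.064 and 0.096 m and z of bolt_a_mid in the frame of feeder between 0.022 and 0.029 m and angle between each of bolt_a_mid, bolt_b_mid's own z axis and vertical below 0.12 rad and x of bolt_b_mid in the frame of feeder between -0.003 and 0.003 m and y of bolt_b_mid in the frame of feeder between 0.064 and 0.096 m and z of bolt_b_mid in the frame of feeder between 0.022 and 0.029 m); the robot touches nothing.
It fails at once if the rubber buffer is rammed: pressed with over 10 N (squeezed over 5 mm) (value of joint buffer above 0.005 m).
It fails at once if the follower is let fly forward, faster than 0.45 m/s (velocity of joint follower below -0.45 m/s).
It fails at once if tape, jar, bearing or tray is moved by over 20 mm (distance of any of tape, jar, bearing, tray from where it was at the start of the episode above 0.02 m).
It also fails if it takes over 72 s, if anything falls off the work surface, if the arm or the gripper's body presses on something with over 40 N, if the wrist force passes 120 N, or if a joint passes its speed limit or range.

### The arm

A 6-joint arm with a two-finger parallel gripper is mounted at the origin on a cart in front of the work surface, level with it; the furniture and walls round the work are solid. World frame = base frame: x ahead of the robot, y to its left, z up, the work surface at z = 0. Lengths are in mm, angles in rad, forces in N, time in s.
With the tool pointing down it reaches from about 275 to 750 mm from the base axis. Payload 10.2 kg.
Tool frame: the origin (TCP) lies at the very end of the fingers, on their centre line; the grasp point (between the pads) lies 19 mm behind it; x points along the fingers, y is the direction in which the jaws open and shut, and the axes are right-handed (so a half turn about x gives the same grasp; the last joint's range is limited). The gripper opens to 85 mm and grips with 20 to 120 N. Pads are 22 mm wide; open, the fingers measure 114 mm over their backs; the gripper's body (76 mm by 85 mm) begins 54 mm behind the grasp point. The pads swing forward as they close: fully open they stand 13 mm farther back than shut.
Start: joints at [1.094, 0.313, 1.498, -0, 1.331, -0.223], TCP at [131.832, 508.185, 231.294] pointing down, gripper open.
Joint ranges: [-2.94, 2.94], [-0.97, 2.17], [0.19, 2.56], [-1.23, 4.37], [0.02, 3.11], [-2.88, 2.88]. Speed limits (rad/s): [2.39, 2.39, 3.01, 3.14, 3.14, 3.14].

### API

Orientations are given as a unit quaternion [w, x, y, z].
In Python, from rig import ctrl, viewer, finish_job gives the robot as it stands.
- The arm moves only by the tool carry_out, never from a script. Its argument "targets" is a list of rows, each an object of numbers: "x", "y", "z": the shift along the world's x, y, z in m; "ax", "ay", "az": the turn, a rotation vector about the world's x, y, z in rad; "hand": the opening, from -1 (shut) to 1 (fully open). A call has 1 to 5 rows; each row is the pose to reach, as a shift and turn from the pose commanded when the call began; what a row does not reach only later rows make up. A row lasts 1/8 s, in which the tool goes at most 62.5 mm and 10.7 degrees, less where a joint would pass 70% of its speed; a pose out of reach is approached as far as the arm can. A call with a gripper value outside its range is refused whole. The fingers move at their own pace and stop on an object; "grip_force" is the grip in N (left out, the last holds). Time passes only in rows, so rows that repeat a pose let the fingers close. It gives the time, the measured TCP pose, the force and the opening at its end, in the units of the state.
- ctrl.sense(): the state, without advancing time (a new reading comes with each control period).
- viewer.capture(name): name is "side" or "top" or "wrist"; returns the picture (384x512x3 uint8, blue, green, red); there is no depth.
- viewer.camera_info(name): a dict with "fx", "fy", "cx", "cy" (pixels), "k1" (the pictures are not rectified: a ray, as slopes to the right and down, at radius r is drawn at 1 + k1 r^2 times it, then the intrinsics apply), "R" (3x3) and "t" (3): a world point X has camera coordinates R X + t. Camera axes: x right, y down, z forward; pixel columns grow to the right and rows downward; lengths in mm; the calibration is good to about 2 mm. A picture is of the moment at which its call begins: read the wrist's pose just before it. camera_info takes no time and is no camera call; for the wrist camera it gives the pose at the moment of the call.
- finish_job(): hands the job in, once; it reports no verdict.
The state is a dict: "time_s": time; "joints": joint angles; "dq": joint speeds; "tau": joint torques, N m; "eef_pos": TCP position; "ee_rot": TCP orientation; "force": force on the tool from outside, world axes, zero at the start; "wrist_torque": the same for the moment, N m; "grip_width": opening from 0.0 (shut) to 1.0 (fully open).
Only numpy, scipy, OpenCV 4.12 (cv2) and the standard library are available. Lean on these libraries where they do the work, as an engineer would, in place of code of your own. Each camera call takes 0.05 s, during which the arm holds its last target. There are 200 camera calls.

## Working session

There is one attempt and no reset: what is moved stays moved. The work goes in short steps, Python scripts to look and compute and a tool call to move; the robot and the scene stay as the last step left them, time stands still between calls to the robot, and variables do not carry over. Pictures are saved under pics/ and viewed, about 8 in all and at most 12, crops included, and the job is handed in when it is done.

Besides the shell and the picture viewer there is one more tool, called after "Request:" as name(argument=value, ...) on one line, values as JSON. carry_out: Moves the arm, as the interface text tells. Its arguments: {"type":"object","properties":{"targets":{"type":"array"},"grip_force":{"type":"number"}},"required":["targets"]}

```bash
mkdir -p pics; ls
cat > h.py <<'E'
import numpy as np, cv2
from rig import ctrl, viewer
def undist(ci,u,v):
    xd=(u-ci["cx"])/ci["fx"]; yd=(v-ci["cy"])/ci["fy"]
    rd=np.hypot(xd,yd); r=rd
    for _ in range(30): r=rd/(1+ci["k1"]*r*r)
    s=r/rd if rd>0 else 1
    return np.array([xd*s,yd*s,1.0])
def ray(ci,u,v):
    R=np.array(ci["R"]);t=np.array(ci["t"]).ravel()
    return -R.T@t, R.T@undist(ci,u,v)
def plane(ci,u,v,z):
    o,d=ray(ci,u,v); return (o+d*(z-o[2])/d[2]).round(1)
def proj(ci,X):
    R=np.array(ci["R"]);t=np.array(ci["t"]).ravel()
    c=R@np.array(X,float)+t; a=c[:2]/c[2]; s=1+ci["k1"]*(a@a)
    return np.array([ci["fx"]*a[0]*s+ci["cx"],ci["fy"]*a[1]*s+ci["cy"]]).round(1)
E
python3 - <<'E'
from h import *
print(ctrl.sense())
ims=[]
for n in("side","top","wrist"):
    ci=viewer.camera_info(n); im=viewer.capture(n); cv2.imwrite(f"pics/{n}0.png",im)
    o=ray(ci,256,192); print(n,ci["fx"],ci["k1"],o[0].round(),o[1].round(2))
cv2.imwrite("pics/topbig.png",cv2.resize(cv2.imread("pics/top0.png"),(800,600),interpolation=cv2.INTER_CUBIC))
cv2.imwrite("pics/sidebig.png",cv2.resize(cv2.imread("pics/side0.png"),(800,600),interpolation=cv2.INTER_CUBIC))
E
```

```text
pics
{'time_s': 0.0, 'joints': array([ 1.09362267e+00,  3.13406698e-01,  1.49843543e+00,  1.01006469e-05,
        1.33096983e+00, -2.23409246e-01]), 'dq': array([-1.27880581e-03,  6.60580612e-04,  4.84166930e-06,  3.78442319e-04,
       -6.44652446e-05, -2.16149183e-03]), 'tau': array([ 3.67864459e-04, -4.12269223e+01, -2.59751612e+01, -1.49743082e-04,
        4.07927277e-03, -1.37840561e-05]), 'eef_pos': array([131.6974984 , 507.95553954, 230.75784561]), 'ee_rot': array([ 0.70127109,  0.08907584,  0.70157348, -0.08988328]), 'force': array([-0.20535987, -0.49851559,  1.01926879]), 'wrist_torque': array([ 0.00436522,  0.03421888, -0.00349167]), 'grip_width': 1.0021775546103178}
side 350.0606298162739 0.007753162534975099 [ 382. -857.  517.] [ 0.17  0.87 -0.46]
top 440.94461228045185 -0.017370319286735394 [ 364.  -12. 1206.] [ 0.22  0.01 -0.98]
wrist 312.93557096744865 0.01934329076956673 [ 54. 529. 373.] [ 0.31 -0.07 -0.95]
```

View pics/topbig.png

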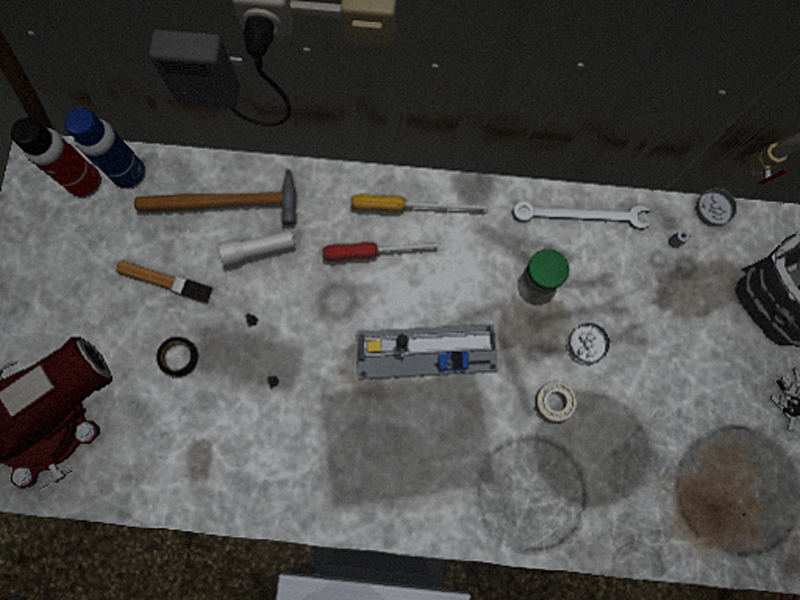

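View pics/sidebig.png

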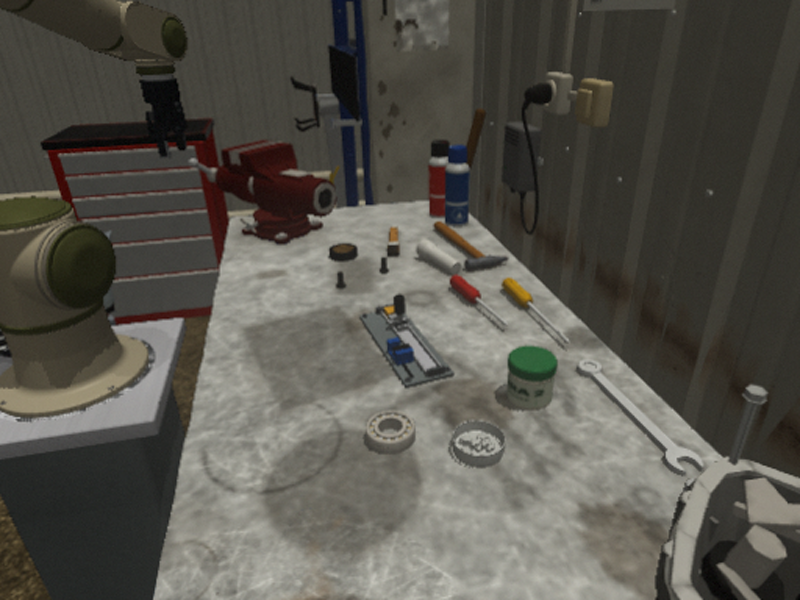

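The top view shows the feeder's plate at about (358-497, 325-378), with its front stop to the left (+y). The brass follower is at (374,346), the knob at (402,343) and the blue stop at (453,361). The bolts are at (251,319) and (273,381). The side view agrees with this.

Run:
```python
from h import *
ci=viewer.camera_info("top"); k=512/800
for n,u,v,z in [("boltA",251,319,30),("boltB",273,381,30),("knobtop",402,339,74),("pl TL",357,330,8),("pl TR",494,325,8),("pl BR",497,373,8),("pl BL",359,378,8),("brass",374,345,24),("blue",453,361,28)]:
    print(n,plane(ci,u*k,v*k,z))
print(viewer.camera_info("wrist")["R"], viewer.camera_info("wrist")["t"])
w=viewer.camera_info("wrist"); print([proj(w,p) for p in ([400,200,0],[350,250,0])])
```

```text
boltA [566.4 257.2  30. ]
boltB [463.3 204.5  30. ]
knobtop [550.1  -7.8  74. ]
pl TL [569.1  73.1   8. ]
pl TR [ 601.9 -167.     8. ]
pl BR [ 517.6 -178.     8. ]
pl BL [485.2  60.3   8. ]
brass [543.1  39.7  24. ]
blue [528.2 -98.5  28. ]
[[ 0.25008993  0.96822077 -0.00188898]
 [ 0.91857055 -0.2366477   0.31658492]
 [ 0.30607708 -0.08090987 -0.94856229]] [-524.88626787  -42.08573902  380.21672301]
[array([101.4, 372.7]), array([119.9, 340.6])]
```

View pics/wrist0.png

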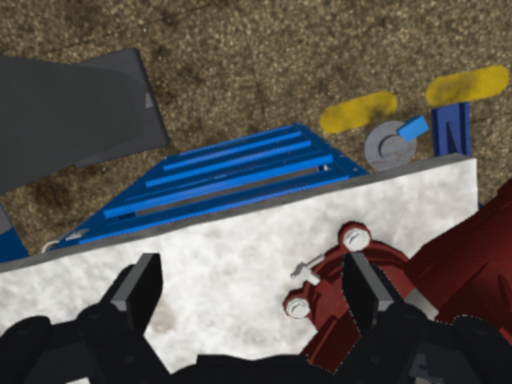

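Request:
carry_out(targets=[{"x": 0.028, "y": -0.038, "z": 0.002, "az": -0.08, "hand": 1}, {"x": 0.056, "y": -0.076, "z": 0.004, "az": -0.16, "hand": 1}, {"x": 0.084, "y": -0.114, "z": 0.006, "az": -0.24, "hand": 1}, {"x": 0.112, "y": -0.152, "z": 0.008, "az": -0.32, "hand": 1}, {"x": 0.14, "y": -0.19, "z": 0.01, "az": -0.4, "hand": 1}])

```text
invalid input at $.targets[0]: expected keys x, y, z, ax, ay, az, hand
```

Request:
carry_out(targets=[{"x": 0.028, "y": -0.038, "z": 0.002, "az": -0.08, "hand": 1}, {"x": 0.056, "y": -0.076, "z": 0.004, "az": -0.16, "hand": 1}, {"x": 0.084, "y": -0.114, "z": 0.006, "az": -0.24, "hand": 1}, {"x": 0.112, "y": -0.152, "z": 0.008, "az": -0.32, "hand": 1}, {"x": 0.14, "y": -0.19, "z": 0.01, "az": -0.4, "hand": 1}])

```text
invalid input at $.targets[0]: expected keys x, y, z, ax, ay, az, hand
```

Request:
carry_out(targets=[{"x": 0.028, "y": -0.038, "z": 0.002, "az": -0.08, "hand": 1}, {"x": 0.056, "y": -0.076, "z": 0.004, "az": -0.16, "hand": 1}, {"x": 0.084, "y": -0.114, "z": 0.006, "az": -0.24, "hand": 1}, {"x": 0.112, "y": -0.152, "z": 0.008, "az": -0.32, "hand": 1}, {"x": 0.133, "y": -0.188, "z": 0.01, "az": -0.383, "hand": 1}])

```text
invalid input at $.targets[0]: expected keys x, y, z, ax, ay, az, hand
```

Request:
carry_out(targets=[{"x": 0, "y": 0, "z": 0}])

```text
invalid input at $.targets[0]: expected keys x, y, z, ax, ay, az, hand
```

Run:
```python
from h import *
s=ctrl.sense(); print(s["joints"],s["eef_pos"],s["ee_rot"])
im=viewer.capture("wrist"); cv2.imwrite("pics/w1.png",im); cv2.imwrite("pics/w1b.png",cv2.resize(im,(800,600),interpolation=cv2.INTER_CUBIC))
```

```text
[ 1.09359944e+00  3.13311754e-01  1.49818839e+00  5.07429407e-06
  1.33101384e+00 -2.23390219e-01] [131.74797955 508.02458254 230.89944426] [ 0.70130708  0.0891886   0.70153393 -0.08979932]
```

View pics/w1b.png

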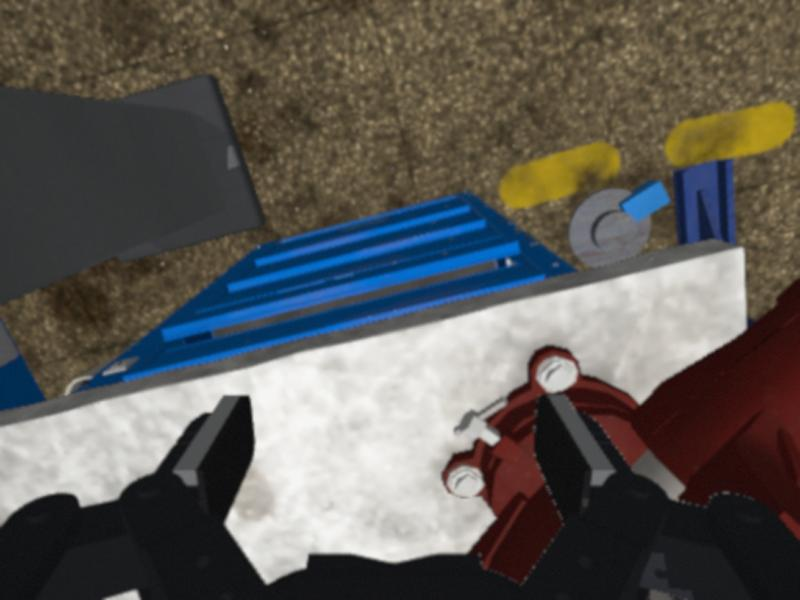

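The moves were refused because every key is needed, so the view hasn't changed. I'll redo them with full rows.

Request:
carry_out(targets=[{"x": 0.028, "y": -0.038, "z": 0.002, "ax": 0, "ay": 0, "az": -0.08, "hand": 1}, {"x": 0.056, "y": -0.076, "z": 0.004, "ax": 0, "ay": 0, "az": -0.16, "hand": 1}, {"x": 0.084, "y": -0.114, "z": 0.006, "ax": 0, "ay": 0, "az": -0.24, "hand": 1}, {"x": 0.112, "y": -0.152, "z": 0.008, "ax": 0, "ay": 0, "az": -0.32, "hand": 1}, {"x": 0.14, "y": -0.19, "z": 0.01, "ax": 0, "ay": 0, "az": -0.4, "hand": 1}])

```text
time_s: 0.82
eef_pos: [272.4, 316.9, 241.4]
ee_rot: [0.669, 0.228, 0.669, -0.228]
force: [1.1, -0.7, 0.4]
grip_width: 0.996
```

Request:
carry_out(targets=[{"x": 0.028, "y": -0.038, "z": 0.002, "ax": 0, "ay": 0, "az": -0.08, "hand": 1}, {"x": 0.056, "y": -0.076, "z": 0.004, "ax": 0, "ay": 0, "az": -0.16, "hand": 1}, {"x": 0.084, "y": -0.114, "z": 0.006, "ax": 0, "ay": 0, "az": -0.24, "hand": 1}, {"x": 0.112, "y": -0.152, "z": 0.008, "ax": 0, "ay": 0, "az": -0.32, "hand": 1}, {"x": 0.14, "y": -0.19, "z": 0.01, "ax": 0, "ay": 0, "az": -0.4, "hand": 1}])

```text
time_s: 1.45
eef_pos: [412.5, 126.8, 251.4]
ee_rot: [0.611, 0.356, 0.611, -0.356]
force: [0.5, 0.1, 0.9]
grip_width: 0.999
```

Request:
carry_out(targets=[{"x": 0.028, "y": -0.038, "z": 0.002, "ax": 0, "ay": 0, "az": -0.08, "hand": 1}, {"x": 0.056, "y": -0.076, "z": 0.004, "ax": 0, "ay": 0, "az": -0.16, "hand": 1}, {"x": 0.084, "y": -0.114, "z": 0.006, "ax": 0, "ay": 0, "az": -0.24, "hand": 1}, {"x": 0.133, "y": -0.188, "z": 0.01, "ax": 0, "ay": 0, "az": -0.383, "hand": 1}, {"x": 0.133, "y": -0.188, "z": 0.01, "ax": 0, "ay": 0, "az": -0.383, "hand": 1}])

```text
time_s: 2.08
eef_pos: [545.8, -62.4, 260.7]
ee_rot: [0.531, 0.466, 0.532, -0.467]
force: [-0.8, -0.1, -0.4]
grip_width: 1.003
```

Run:
```python
from h import *
s=ctrl.sense(); print(s["joints"],s["eef_pos"],s["ee_rot"],s["time_s"])
im=viewer.capture("wrist"); cv2.imwrite("pics/w1.png",im); cv2.imwrite("pics/w1b.png",cv2.resize(im,(800,600),interpolation=cv2.INTER_CUBIC))
```

```text
[-3.27041776e-01  3.48334901e-01  1.37208617e+00 -2.23689556e-04
  1.42174648e+00 -4.57176250e-01] [545.79400815 -62.39618196 260.72233252] [ 0.53130257  0.46627227  0.53161811 -0.46657253] 2.075
```

View pics/w1b.png

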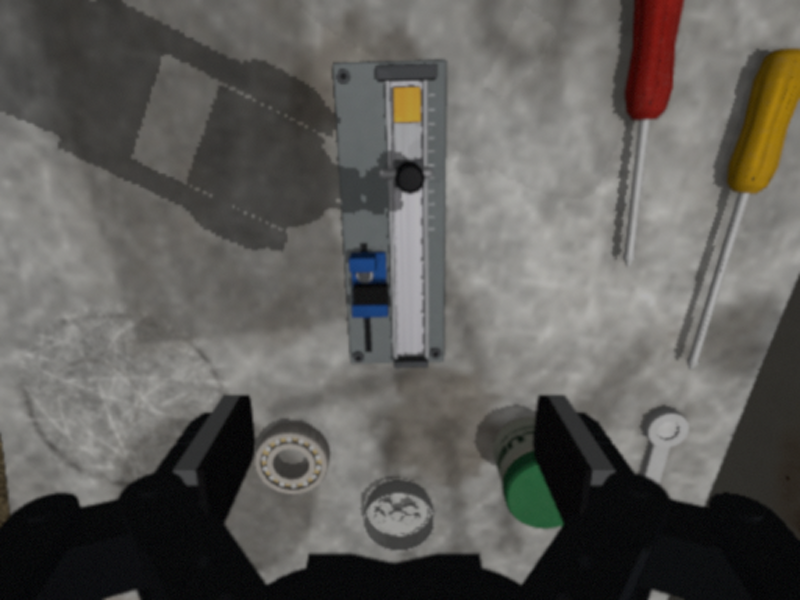

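The wrist view shows the plate's corners at (333,62), (446,59), (443,359) and (350,362). The brass follower spans (393-421, 86-122), the knob top is at (410,176), the tooth is at about (368,265) and the buffer at (370,294).

Run:
```python
from h import *
ci=viewer.camera_info("wrist"); k=.64
P={}
for n,u,v,z in [("TL",333,62,8),("TR",446,59,8),("BR",443,359,8),("BL",350,362,8),("knob",410,176,74),("brassFL",393,86,24),("brassFR",420,86,24),("brassBL",394,122,24),("brassBR",421,122,24),("stopL",377,79,20),("stopR",437,79,20),("toothTop",350,254,31),("buf face",352,284,31),("buf back",353,304,31)]:
    P[n]=plane(ci,u*k,v*k,z)
d=(P["TL"]-P["BL"]+P["TR"]-P["BR"]); th=np.arctan2(-d[0],d[1]); 
c=(P["TL"]+P["TR"]+P["BL"]+P["BR"])/4
print("theta",th,c, "L",np.linalg.norm(d)/2,"W",np.linalg.norm(P["TL"]-P["TR"]),np.linalg.norm(P["BL"]-P["BR"]))
ex=np.array([np.cos(th),np.sin(th)]);ey=np.array([-np.sin(th),np.cos(th)])
for n,p in P.items(): q=p[:2]-c[:2]; print(n,p,"feeder",(q@ex).round(1),(q@ey).round(1))
# automatic: brass mask, knob mask
im=cv2.imread("pics/w1.png"); hsv=cv2.cvtColor(im,cv2.COLOR_BGR2HSV)
m=cv2.inRange(hsv,(18,120,100),(30,255,255)); m[:, 320:]=0
n,l,st,ce=cv2.connectedComponentsWithStats(m); i=1+np.argmax(st[1:,4]); print("brass",st[i],ce[i]); p=plane(ci,*ce[i],24);q=p[:2]-c[:2];print(p,q@ex,q@ey)
g=cv2.cvtColor(im,cv2.COLOR_BGR2GRAY); sub=(g[98:128,245:280]<40).astype(np.uint8)
n,l,st,ce=cv2.connectedComponentsWithStats(sub); i=1+np.argmax(st[1:,4]); print("knob",st[i],ce[i]+[245,98]); p=plane(ci,*(ce[i]+[245,98]),74);q=p[:2]-c[:2];print(p,q@ex,q@ey)
```

```text
theta 0.1547338101768223 [545.1   -51.075   8.   ] L 240.72605280691994 W 82.28596478136483 82.6600871037528
TL [485.9  61.5   8. ] feeder -41.1 120.4
TR [567.2  74.2   8. ] feeder 41.1 120.4
BR [ 604.4 -163.1    8. ] feeder 41.3 -119.8
BL [ 522.9 -176.9    8. ] feeder -41.3 -120.9
knob [550.3  -6.1  74. ] feeder 12.1 43.6
brassFL [531.6  50.   24. ] feeder 2.2 101.9
brassFR [550.6  52.5  24. ] feeder 21.4 101.5
brassBL [535.4  26.4  24. ] feeder 2.4 78.0
brassBR [554.9  29.   24. ] feeder 22.0 77.6
stopL [519.6  53.4  20. ] feeder -9.1 107.2
stopR [562.1  59.   20. ] feeder 33.8 106.1
toothTop [514.2 -73.5  31. ] feeder -34.0 -17.4
buf face [518.3 -97.5  31. ] feeder -33.6 -41.7
buf back [ 520.8 -114.1   31. ] feeder -33.7 -58.5
brass [252  56  18  22 381] [260.167979    66.54068241]
[542.8  39.6  24. ] 11.702046650760371 89.94613793367357
knob [  8   5  18  20 281] [261.17793594 112.4519573 ]
[549.1  -6.   74. ] 10.899038427321308 43.92000212158207
```

Request:
carry_out(targets=[{"x": 0.002, "y": 0.03, "z": -0.03, "ax": 0, "ay": 0, "az": 0.025, "hand": 1}, {"x": 0.004, "y": 0.055, "z": -0.08, "ax": 0, "ay": 0, "az": 0.025, "hand": 1}, {"x": 0.004, "y": 0.055, "z": -0.13, "ax": 0, "ay": 0, "az": 0.025, "hand": 1}, {"x": 0.004, "y": 0.055, "z": -0.18, "ax": 0, "ay": 0, "az": 0.025, "hand": 0.5}, {"x": 0.004, "y": 0.055, "z": -0.217, "ax": 0, "ay": 0, "az": 0.025, "hand": 0.2}])

```text
time_s: 2.75
eef_pos: [547.9, -4.2, 42.2]
ee_rot: [0.538, 0.458, 0.539, -0.459]
force: [1.0, -0.4, -0.1]
grip_width: 0.61
```

Request:
carry_out(targets=[{"x": 0, "y": 0, "z": 0, "ax": 0, "ay": 0, "az": 0, "hand": 0}, {"x": 0, "y": 0, "z": 0, "ax": 0, "ay": 0, "az": 0, "hand": 0}])

```text
time_s: 3.0
eef_pos: [549.6, -4.8, 45.9]
ee_rot: [0.539, 0.459, 0.537, -0.458]
force: [-0.1, -0.3, 0.0]
grip_width: 0.498
```

Run:
```python
from h import *
s=ctrl.sense(); print(s["eef_pos"],s["ee_rot"],s["time_s"],s["grip_width"],s["force"])
im=viewer.capture("wrist"); cv2.imwrite("pics/w2.png",im)
```

```text
[549.63883217  -4.83876742  45.88507494] [ 0.53887974  0.45902966  0.53748073 -0.45827379] 3.0 0.4984528307699987 [-0.09793624 -0.32443307  0.03540117]
```

View pics/w2.png

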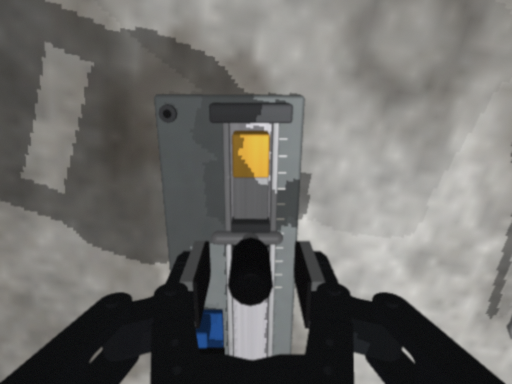

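The knob at (250,270) is centred between the open fingers. The blue stop is visible at (208,328). Next I close firmly.

Request:
carry_out(targets=[{"x": 0, "y": 0, "z": 0, "ax": 0, "ay": 0, "az": 0, "hand": -1}, {"x": 0, "y": 0, "z": 0, "ax": 0, "ay": 0, "az": 0, "hand": -1}, {"x": 0, "y": 0, "z": 0, "ax": 0, "ay": 0, "az": 0, "hand": -1}, {"x": 0, "y": 0, "z": 0, "ax": 0, "ay": 0, "az": 0, "hand": -1}], grip_force=80)

```text
time_s: 3.55
eef_pos: [549.0, -4.9, 45.8]
ee_rot: [0.539, 0.459, 0.538, -0.459]
force: [-4.6, -0.2, 9.0]
grip_width: 0.198
```

Request:
carry_out(targets=[{"x": 0.001, "y": -0.007, "z": 0, "ax": 0, "ay": 0, "az": 0, "hand": -1}, {"x": 0.003, "y": -0.02, "z": 0, "ax": 0, "ay": 0, "az": 0, "hand": -1}, {"x": 0.0053, "y": -0.034, "z": 0, "ax": 0, "ay": 0, "az": 0, "hand": -1}, {"x": 0.0073, "y": -0.047, "z": 0, "ax": 0, "ay": 0, "az": 0, "hand": -1}, {"x": 0.0093, "y": -0.06, "z": 0, "ax": 0, "ay": 0, "az": 0, "hand": -1}])

```text
time_s: 4.18
eef_pos: [558.2, -64.0, 45.9]
ee_rot: [0.538, 0.459, 0.538, -0.458]
force: [-3.9, 9.0, 11.4]
grip_width: 0.209
```

Request:
carry_out(targets=[{"x": 0.0, "y": 0, "z": 0, "ax": 0, "ay": 0, "az": 0, "hand": -1}, {"x": 0.0, "y": 0, "z": 0, "ax": 0, "ay": 0, "az": 0, "hand": -1}])

```text
time_s: 4.42
eef_pos: [558.2, -64.1, 45.9]
ee_rot: [0.538, 0.459, 0.538, -0.458]
force: [-3.9, 6.7, 11.2]
grip_width: 0.206
```

Run:
```python
from h import *
for i in range(2):
    s=ctrl.sense(); print(s["eef_pos"],s["time_s"],s["grip_width"],s["force"],s["wrist_torque"])
    im=viewer.capture("wrist"); 
cv2.imwrite("pics/w3.png",im)
```

```text
[558.23416293 -64.05179158  45.88376837] 4.425 0.20644783321567006 [-3.88161735  6.74386249 11.21304326] [1.06111898 0.744267   0.00167693]
[558.17971038 -63.96387124  45.87861289] 4.475 0.20647283455071616 [-4.44843396  7.27290776 10.28073293] [ 1.02481865  0.70985053 -0.03359007]
```

View pics/w3.png

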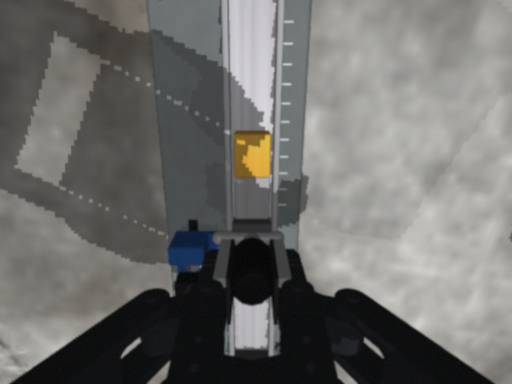

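The follower has moved about 60 mm and the brass is at (252,154). The bar end at (217,238) is beside the tooth at (190,248). From the earlier picture I expect buffer contact near 79 mm of travel, so I'll creep.

Request:
carry_out(targets=[{"x": 0.0011, "y": -0.007, "z": 0, "ax": 0, "ay": 0, "az": 0, "hand": -1}, {"x": 0.0022, "y": -0.0138, "z": 0, "ax": 0, "ay": 0, "az": 0, "hand": -1}, {"x": 0.0022, "y": -0.0138, "z": 0, "ax": 0, "ay": 0, "az": 0, "hand": -1}, {"x": 0.0022, "y": -0.0138, "z": 0, "ax": 0, "ay": 0, "az": 0, "hand": -1}])

```text
time_s: 5.03
eef_pos: [560.3, -77.6, 45.9]
ee_rot: [0.538, 0.459, 0.538, -0.458]
force: [-5.8, 7.9, 11.3]
grip_width: 0.204
```

Request:
carry_out(targets=[{"x": 0.0003, "y": -0.002, "z": 0, "ax": 0, "ay": 0, "az": 0, "hand": -1}, {"x": 0.0003, "y": -0.002, "z": 0, "ax": 0, "ay": 0, "az": 0, "hand": -1}, {"x": 0.0003, "y": -0.002, "z": 0, "ax": 0, "ay": 0, "az": 0, "hand": -1}])

```text
time_s: 5.4
eef_pos: [560.6, -79.5, 45.9]
ee_rot: [0.538, 0.459, 0.538, -0.458]
force: [-4.4, 7.6, 11.0]
grip_width: 0.205
```

```bash
cat > f.py <<'E'
from h import *
F=[];
for i in range(3):
    s=ctrl.sense();F.append(s["force"]); viewer.capture("top")
print(s["eef_pos"],s["time_s"],s["grip_width"],np.mean(F,0),np.std(F,0),s["wrist_torque"])
E
python3 f.py
```

```text
[560.64053869 -79.47673415  45.87782322] 5.5 0.2016070041491671 [-4.1353752   7.7060199  11.16032443] [0.61800507 0.11040687 0.16899067] [ 1.11982951  0.85959571 -0.06361443]
```

Request:
carry_out(targets=[{"x": 0.0003, "y": -0.002, "z": 0, "ax": 0, "ay": 0, "az": 0, "hand": -1}, {"x": 0.0003, "y": -0.002, "z": 0, "ax": 0, "ay": 0, "az": 0, "hand": -1}, {"x": 0.0003, "y": -0.002, "z": 0, "ax": 0, "ay": 0, "az": 0, "hand": -1}])

```text
time_s: 5.92
eef_pos: [560.9, -81.5, 45.9]
ee_rot: [0.538, 0.459, 0.538, -0.458]
force: [-5.7, 7.1, 11.7]
grip_width: 0.202
```

Request:
carry_out(targets=[{"x": 0.0003, "y": -0.0015, "z": 0, "ax": 0, "ay": 0, "az": 0, "hand": -1}, {"x": 0.0003, "y": -0.0015, "z": 0, "ax": 0, "ay": 0, "az": 0, "hand": -1}, {"x": 0.0003, "y": -0.0015, "z": 0, "ax": 0, "ay": 0, "az": 0, "hand": -1}])

```text
time_s: 6.3
eef_pos: [561.2, -83.0, 45.9]
ee_rot: [0.538, 0.459, 0.538, -0.458]
force: [-5.8, 7.6, 11.7]
grip_width: 0.207
```

```bash
python3 f.py
```

```text
[561.2103723  -82.95047854  45.90369852] 6.4 0.20689292334947448 [-5.16912363  7.70117754 11.89076045] [0.46343048 0.31606896 0.15929957] [ 1.20114717  0.82828436 -0.03051621]
```

Request:
carry_out(targets=[{"x": 0.0002, "y": -0.0015, "z": 0, "ax": 0, "ay": 0, "az": 0, "hand": -1}, {"x": 0.0002, "y": -0.0015, "z": 0, "ax": 0, "ay": 0, "az": 0, "hand": -1}, {"x": 0.0002, "y": -0.0015, "z": 0, "ax": 0, "ay": 0, "az": 0, "hand": -1}])

```text
time_s: 6.82
eef_pos: [561.4, -84.5, 45.9]
ee_rot: [0.538, 0.459, 0.538, -0.458]
force: [-5.0, 8.9, 11.9]
grip_width: 0.208
```

Request:
carry_out(targets=[{"x": 0.0002, "y": -0.0015, "z": 0, "ax": 0, "ay": 0, "az": 0, "hand": -1}, {"x": 0.0002, "y": -0.0015, "z": 0, "ax": 0, "ay": 0, "az": 0, "hand": -1}, {"x": 0.0002, "y": -0.0015, "z": 0, "ax": 0, "ay": 0, "az": 0, "hand": -1}])

```text
time_s: 7.2
eef_pos: [561.6, -85.9, 45.9]
ee_rot: [0.538, 0.459, 0.538, -0.458]
force: [-4.5, 8.6, 11.0]
grip_width: 0.211
```

```bash
python3 f.py
```

```text
[561.65741039 -85.91300826  45.90245871] 7.3 0.20926053252105317 [-4.7310312   8.64474462 10.97462568] [0.17141897 0.21847647 0.10887656] [1.23110506 0.80565559 0.03983539]
```

Request:
carry_out(targets=[{"x": 0.0002, "y": -0.0015, "z": 0, "ax": 0, "ay": 0, "az": 0, "hand": -1}, {"x": 0.0002, "y": -0.0015, "z": 0, "ax": 0, "ay": 0, "az": 0, "hand": -1}, {"x": 0.0002, "y": -0.0015, "z": 0, "ax": 0, "ay": 0, "az": 0, "hand": -1}])

```text
time_s: 7.72
eef_pos: [561.9, -87.2, 45.9]
ee_rot: [0.538, 0.459, 0.539, -0.458]
force: [-4.6, 8.8, 11.1]
grip_width: 0.204
```

```bash
python3 f.py
python3 - <<'E'
from h import *
im=viewer.capture("wrist");cv2.imwrite("pics/w4.png",cv2.resize(im[200:300,140:340],(800,400),interpolation=cv2.INTER_CUBIC))
E
```

```text
[561.84948783 -87.24869481  45.89686157] 7.825 0.2056202203970872 [-4.43227388  8.86592347 11.43848219] [0.32808585 0.11369912 0.50741926] [1.39554393 0.79311118 0.02337407]
```

View pics/w4.png

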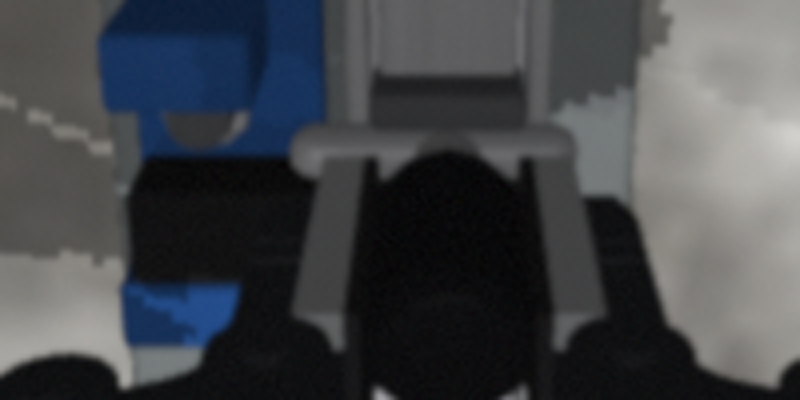

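The bar tip at (300,150) in the crop lies right at the buffer's front face and clear behind the tooth, whose back edge is at row 110. The force has risen by about 1 N. So the follower is at the buffer, and I'll shift sideways while easing off 1 mm.

Request:
carry_out(targets=[{"x": -0.0021, "y": 0.0008, "z": 0, "ax": 0, "ay": 0, "az": 0, "hand": -1}, {"x": -0.0061, "y": 0.0002, "z": 0, "ax": 0, "ay": 0, "az": 0, "hand": -1}, {"x": -0.0101, "y": -0.0005, "z": 0, "ax": 0, "ay": 0, "az": 0, "hand": -1}, {"x": -0.0135, "y": -0.001, "z": 0, "ax": 0, "ay": 0, "az": 0, "hand": -1}, {"x": -0.0135, "y": -0.001, "z": 0, "ax": 0, "ay": 0, "az": 0, "hand": -1}])

```text
time_s: 8.55
eef_pos: [548.7, -88.4, 45.9]
ee_rot: [0.538, 0.459, 0.538, -0.458]
force: [-2.2, 9.0, 10.1]
grip_width: 0.205
```

```bash
python3 f.py
```

```text
[548.68912791 -88.37399564  45.89709704] 8.65 0.20347841249644646 [-2.61326569  9.02647337 10.17449165] [0.84906094 0.1264346  0.21654207] [ 1.40733794  0.39990246 -0.02488741]
```

Request:
carry_out(targets=[{"x": -0.0002, "y": 0.0015, "z": 0, "ax": 0, "ay": 0, "az": 0, "hand": -1}, {"x": -0.0005, "y": 0.003, "z": 0, "ax": 0, "ay": 0, "az": 0, "hand": -1}, {"x": -0.0005, "y": 0.003, "z": 0, "ax": 0, "ay": 0, "az": 0, "hand": -1}])

```text
time_s: 9.07
eef_pos: [548.3, -85.3, 45.9]
ee_rot: [0.538, 0.459, 0.538, -0.458]
force: [-1.8, 9.0, 9.7]
grip_width: 0.206
```

Request:
carry_out(targets=[{"x": -0.0002, "y": 0.0015, "z": 0, "ax": 0, "ay": 0, "az": 0, "hand": -1}, {"x": -0.0002, "y": 0.0015, "z": 0, "ax": 0, "ay": 0, "az": 0, "hand": -1}, {"x": -0.0002, "y": 0.0015, "z": 0, "ax": 0, "ay": 0, "az": 0, "hand": -1}])

```text
time_s: 9.45
eef_pos: [548.2, -84.4, 45.9]
ee_rot: [0.538, 0.459, 0.538, -0.458]
force: [-2.4, 6.1, 9.8]
grip_width: 0.205
```

```bash
python3 f.py
```

```text
[548.14907968 -84.43224212  45.90437105] 9.55 0.20654120777436072 [-2.14165319  6.13339624  9.63479972] [0.8723378  0.20626662 0.16503462] [0.83689427 0.34748236 0.02546452]
```

Request:
carry_out(targets=[{"x": -0.0001, "y": 0.001, "z": 0, "ax": 0, "ay": 0, "az": 0, "hand": -1}, {"x": -0.0001, "y": 0.001, "z": 0, "ax": 0, "ay": 0, "az": 0, "hand": -1}, {"x": -0.0002, "y": 0.002, "z": 0, "ax": 0, "ay": 0, "az": 0, "hand": -1}, {"x": -0.0002, "y": 0.002, "z": 0, "ax": 0, "ay": 0, "az": 0, "hand": -1}])

```text
time_s: 10.1
eef_pos: [548.2, -84.0, 45.9]
ee_rot: [0.539, 0.459, 0.537, -0.459]
force: [-2.1, -3.9, 6.8]
grip_width: 0.208
```

```bash
python3 f.py
```

```text
[548.16921494 -84.05068179  45.88995466] 10.2 0.20400915467751418 [-2.06336093 -4.01182185  6.17784326] [0.2300163  0.42823196 0.48188063] [-0.56088423  0.33314873  0.02546738]
```

The push-back on the bar shows it leans on the tooth. Now I release and rise.

Request:
carry_out(targets=[{"x": 0.0001, "y": -0.0008, "z": 0, "ax": 0, "ay": 0, "az": 0, "hand": -0.5}, {"x": 0.0001, "y": -0.0008, "z": 0, "ax": 0, "ay": 0, "az": 0, "hand": 0}, {"x": 0.0001, "y": -0.0008, "z": 0, "ax": 0, "ay": 0, "az": 0, "hand": 0.2}, {"x": 0.0001, "y": -0.0008, "z": 0.03, "ax": 0, "ay": 0, "az": 0, "hand": 0.2}, {"x": 0.0001, "y": -0.0008, "z": 0.08, "ax": 0, "ay": 0, "az": 0, "hand": 0.5}])

```text
time_s: 10.88
eef_pos: [546.7, -83.6, 124.0]
ee_rot: [0.537, 0.458, 0.539, -0.459]
force: [-0.1, -0.2, 0.8]
grip_width: 0.749
```

Request:
carry_out(targets=[{"x": 0.0, "y": 0.04, "z": 0.05, "ax": 0, "ay": 0, "az": 0, "hand": 0.5}, {"x": 0.0, "y": 0.08, "z": 0.1, "ax": 0, "ay": 0, "az": 0, "hand": 1}, {"x": -0.01, "y": 0.12, "z": 0.13, "ax": 0, "ay": 0, "az": 0, "hand": 1}, {"x": -0.02, "y": 0.16, "z": 0.13, "ax": 0, "ay": 0, "az": 0, "hand": 1}, {"x": -0.03, "y": 0.2, "z": 0.13, "ax": 0, "ay": 0, "az": 0, "hand": 1}])

```text
time_s: 11.5
eef_pos: [517.0, 117.5, 254.6]
ee_rot: [0.538, 0.459, 0.538, -0.459]
force: [0.3, -0.9, -1.0]
grip_width: 0.999
```

Request:
carry_out(targets=[{"x": 0.0, "y": 0, "z": 0.0, "ax": 0, "ay": 0, "az": 0, "hand": 1}])

```text
time_s: 11.62
eef_pos: [516.8, 118.2, 254.5]
ee_rot: [0.539, 0.458, 0.539, -0.458]
force: [0.7, -0.0, 0.3]
grip_width: 1.003
```

Run:
```python
from h import *
s=ctrl.sense(); print(s["eef_pos"],s["time_s"],s["force"])
ci=viewer.camera_info("wrist"); im=viewer.capture("wrist"); cv2.imwrite("pics/w5.png",im); cv2.imwrite("pics/w5b.png",cv2.resize(im,(800,600),interpolation=cv2.INTER_CUBIC))
import pickle; pickle.dump(ci,open("w5.pkl","wb"))
t=viewer.camera_info("wrist"); print(proj(t,[566,257,0])/.64,proj(t,[463,204,0])/.64)
```

```text
[516.79662228 118.20104973 254.45850542] 11.625 [ 0.71499651 -0.03042823  0.2684833 ]
[489.21875  65.15625] [340.625 117.5  ]
```

View pics/w5b.png

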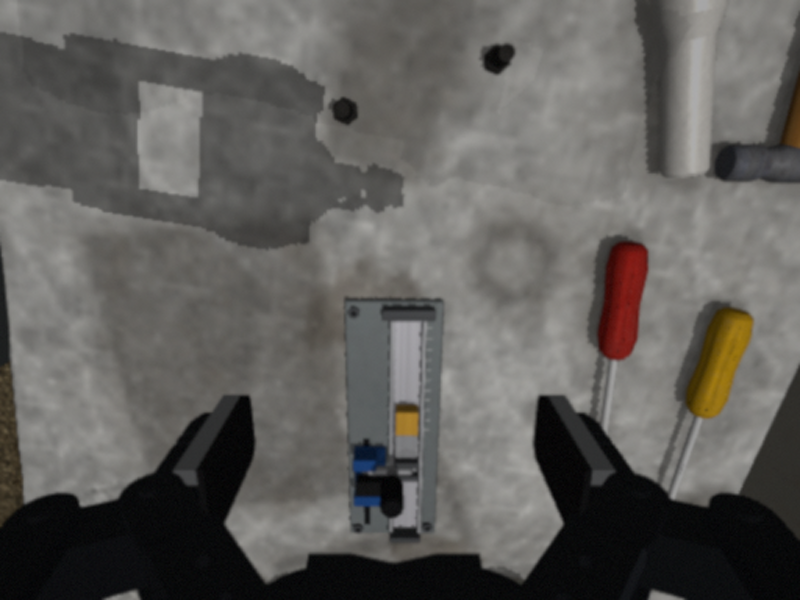

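Parked: the brass is back at (407,421) and the knob is shifted left at (391,490). The bolts stand at (498,58) and (345,110). Now I measure those and the track.

```bash
cat > bolts.py <<'E'
from h import *
import pickle,sys
def bolts(im,ci,guess,r=30):
    g=cv2.cvtColor(im,cv2.COLOR_BGR2GRAY)
    for n,X in guess.items():
        u,v=proj(ci,[*X,15]).astype(int); a=max(v-r,0);b=max(u-r,0)
        sub=(g[a:v+r,b:u+r]<42).astype(np.uint8)
        N,l,st,ce=cv2.connectedComponentsWithStats(sub); i=1+np.argmax(st[1:,4])
        pts=np.argwhere(l==i)[:,::-1]+[b,a]
        # predicted silhouette extent vs measured: solve xy so that bbox of the projected solid matches
        from scipy.optimize import least_squares
        A=np.linspace(0,6.283,60)
        def sil(x):
            P=[proj(ci,[x[0]+q*np.cos(t),x[1]+q*np.sin(t),z]) for q,z in((10,0),(10,8),(6.2,35)) for t in A]
            P=np.array(P); return np.r_[P.min(0),P.max(0)]
        m=np.r_[pts.min(0)-.0,pts.max(0)+1.]-.5
        R=least_squares(lambda x:sil(x)-m,X,diff_step=1e-3)
        # check: area centroid on mid plane
        print(n,"bbox",m,"area",st[i][4],"xy",R.x.round(1),"res",R.fun.round(1),"centroid@15",plane(ci,*pts.mean(0),15))
E
python3 - <<'E'
from bolts import *
ci=pickle.load(open("w5.pkl","rb")); im=cv2.imread("pics/w5.png")
bolts(im,ci,{"A":(566,257),"B":(463,204)},25)
k=.64
for n,u,v,z in [("brassFL",396,405,24),("brassFR",419,405,24),("brassBL",396,436,24),("brassBR",419,436,24),("plTL",345,298,8),("plTR",442,298,8),("stopinL",383,318,20),("stopinR",434,318,20),("trackL",389,350,15),("trackR",426,350,15),("wallL2",390,400,15),("wallR2",425,400,15)]:
    p=plane(ci,u*k,v*k,z); q=p[:2]-[545.1,-51.1]; th=.155
    print(n,p,"plate frame",(q@[np.cos(th),np.sin(th)]).round(1),(q@[-np.sin(th),np.cos(th)]).round(1))
E
```

```text
A bbox [309.5  28.5 327.5  46.5] area 231 xy [568.5 262.4] res [-1.7 -1.7  1.7  1.6] centroid@15 [567.4 262.   15. ]
B bbox [212.5  62.5 227.5  78.5] area 181 xy [464.5 210.6] res [-1.4 -1.4  1.4  1.3] centroid@15 [466.  210.5  15. ]
brassFL [542.2 -18.4  24. ] plate frame 2.2 32.8
brassFR [561.8 -15.1  24. ] plate frame 22.1 33.0
brassBL [547.3 -49.1  24. ] plate frame 2.5 1.6
brassBR [567.3 -45.7  24. ] plate frame 22.8 1.9
plTL [484.9  65.6   8. ] plate frame -41.5 124.6
plTR [565.   78.9   8. ] plate frame 39.7 125.4
stopinL [518.7  57.7  20. ] plate frame -9.3 111.6
stopinR [560.   64.5  20. ] plate frame 32.6 111.9
trackL [528.4  27.9  15. ] plate frame -4.3 80.6
trackR [559.5  33.   15. ] plate frame 27.2 80.9
wallL2 [537.  -19.6  15. ] plate frame -3.1 32.4
wallR2 [567.5 -14.5  15. ] plate frame 27.8 32.7
```

The two views disagree by about 4 mm in y, probably because the arm was still settling. I'll let it settle and measure again.

Request:
carry_out(targets=[{"x": 0.0, "y": 0, "z": 0.0, "ax": 0, "ay": 0, "az": 0, "hand": 1}, {"x": 0.0, "y": 0, "z": 0.0, "ax": 0, "ay": 0, "az": 0, "hand": 1}, {"x": 0.0, "y": 0, "z": 0.0, "ax": 0, "ay": 0, "az": 0, "hand": 1}, {"x": 0.0, "y": 0, "z": 0.0, "ax": 0, "ay": 0, "az": 0, "hand": 1}])

```text
time_s: 12.18
eef_pos: [517.6, 115.8, 254.3]
ee_rot: [0.538, 0.459, 0.538, -0.459]
force: [-1.0, -0.3, -0.3]
grip_width: 1.0
```

Run:
```python
from bolts import *
s=ctrl.sense(); print(s["eef_pos"],s["time_s"],s["dq"].round(3))
ci=viewer.camera_info("wrist"); im=viewer.capture("wrist"); cv2.imwrite("pics/w6.png",im); pickle.dump(ci,open("w6.pkl","wb"))
old=pickle.load(open("w5.pkl","rb")); print("cam move",ray(ci,256,192)[0]-ray(old,256,192)[0])
g0=cv2.cvtColor(cv2.imread("pics/w5.png"),cv2.COLOR_BGR2GRAY); g=cv2.cvtColor(im,cv2.COLOR_BGR2GRAY)
a=np.float32([g0[190:330,200:300]]).squeeze();b=np.float32(g[190:330,200:300]); d,_=cv2.phaseCorrelate(a,b,cv2.createHanningWindow((100,140),cv2.CV_32F)); print("px shift",d)
bolts(im,ci,{"A":(566,257),"B":(463,204)},25)
k=.64
for n,u,v,z in [("brassFL",396,405,24),("brassFR",419,405,24),("plTL",345,298,8),("plTR",442,298,8),("stopinL",383,318,20),("stopinR",434,318,20),("trackL",389,350,15),("trackR",426,350,15),("wallL2",390,400,15),("wallR2",425,400,15)]:
    p=plane(ci,u*k+d[0],v*k+d[1],z); q=p[:2]-[545.1,-51.1]; th=.155
    print(n,p,"plate frame",(q@[np.cos(th),np.sin(th)]).round(1),(q@[-np.sin(th),np.cos(th)]).round(1))
```

```text
[517.61840634 115.78873621 254.2723365 ] 12.175 [ 0.004 -0.     0.     0.001 -0.001  0.002]
cam move [ 1.15262225 -2.31234926 -0.21188354]
px shift (0.22234286566180117, -1.4179210133959401)
A bbox [308.5  25.5 327.5  43.5] area 236 xy [568.7 262.4] res [-1.2 -1.9  1.2  1.9] centroid@15 [567.5 261.9  15. ]
B bbox [211.5  60.5 227.5  76.5] area 180 xy [464.9 210.1] res [-0.9 -1.3  0.9  1.6] centroid@15 [466.1 210.3  15. ]
brassFL [542.3 -18.7  24. ] plate frame 2.2 32.4
brassFR [561.9 -15.5  24. ] plate frame 22.1 32.6
plTL [485.6  65.3   8. ] plate frame -40.8 124.2
plTR [565.6  78.2   8. ] plate frame 40.2 124.6
stopinL [519.2  57.2  20. ] plate frame -8.9 111.0
stopinR [560.5  63.9  20. ] plate frame 33.0 111.2
trackL [528.8  27.5  15. ] plate frame -4.0 80.2
trackR [559.9  32.5  15. ] plate frame 27.5 80.3
wallL2 [537.2 -19.8  15. ] plate frame -3.0 32.1
wallR2 [567.6 -14.9  15. ] plate frame 27.8 32.3
```

Run:
```python
from h import *
import pickle
ci=pickle.load(open("w6.pkl","rb"))
from scipy.spatial.transform import Rotation as Ro
s=ctrl.sense(); q=s["ee_rot"]; R=Ro.from_quat([q[1],q[2],q[3],q[0]]).as_matrix(); p=s["eef_pos"]
print(R.round(3)); o=ray(ci,256,192)[0]; print("cam in tool",(R.T@(o-p)).round(1))
print("cam axis in tool",(R.T@np.array(ci["R"]).T).round(3))
for dx in(0,-13,-32):
  for dy in(-42.5,42.5):
    for dz in(-11,11): print(dx,dy,dz,proj(ci,p+R@[dx,dy,dz])/.64)
t=viewer.camera_info("top"); im=viewer.capture("top"); cv2.imwrite("pics/top1.png",im)
for n,X in dict(A=(568.7,262.4,15),B=(465,210.2,15),A2=(566.4,257.2,15),B2=(463.3,204.5,15)).items(): print(n,proj(t,X))
g=cv2.cvtColor(im,cv2.COLOR_BGR2GRAY)
for c in((174,243),(160,204)):
    m=(g[c[0]-0-0+0:c[0]+0,0:0])
for (u,v) in((160,204),(174,243)):
    print(g[v-7:v+8,u-7:u+8])
```

```text
[[-0.     0.987  0.158]
 [ 0.     0.158 -0.987]
 [-1.    -0.    -0.   ]]
cam in tool [-142.1    1.   -81.9]
cam axis in tool [[ 0.001 -0.318  0.948]
 [ 1.     0.001 -0.001]
 [-0.001  0.948  0.318]]
0 -42.5 -11 [258.4375 368.125 ]
0 -42.5 11 [264.0625 427.5   ]
0 42.5 -11 [523.28125 368.59375]
0 42.5 11 [517.65625 427.96875]
-13 -42.5 -11 [246.875   387.96875]
-13 -42.5 11 [253.4375  451.40625]
-13 42.5 -11 [534.21875 388.4375 ]
-13 42.5 11 [527.8125  451.71875]
-32 -42.5 -11 [225.78125 423.90625]
-32 -42.5 11 [234.21875 494.21875]
-32 42.5 -11 [554.375 424.375]
-32 42.5 11 [546.09375 494.6875 ]
A [160.  204.2]
B [173.7 243.6]
A2 [161.7 205.2]
B2 [175.7 244.4]
[[ 92  87  84  91  85  90  91  87  89  89  85  85  86  90  91]
 [ 80  86  77  84  83  84  77  82  86  81  85  85  89  88  85]
 [ 72  78  84  79  78  78  83  80  82  83  86  82  88  85  84]
 [ 66  76  75  75  79  77  74  82  74  77  78  81  81  82  78]
 [ 65  72  71  80  76  74  73  76  73  75  78  78  75  76  79]
 [ 58  72  69  69  68  69  74  74  69  70  73  79  74  74  76]
 [ 52  64  71  67  64  62  69  66  65  70  66  67  71 
[... 759 characters left out ...]
3 116]
 [118 115 113 119 119 115 120 118 110 114 114 115 114 120 115]
 [122 124 121 123 123 125 120 120 117 114 111 115 115 113 115]
 [116 122 119 125 125 126 120 124 119 120 117 117 116 107 106]
 [123 122 126 122 127 125 123 119 125 119 121 117 115 112 109]
 [126 124 122 127 124 123 127 123 119 119 118 116 108 108 109]
 [126 124 123 126 125 124 126 122 120 115 118 116 107 110 111]
 [103 114 123 128 131 136 132 128 122 124 122 112 108 109 109]
 [ 56  70  76  70  82  86  92  97 107 113 120 120 114 114 109]
 [ 39  46  47  46  60  67  62  53  63  66  77  80  87  98 104]
 [ 61  55  64  76  82  87  77  75  69  74  70  54  45  53  58]
 [ 93  97 100 101  91  98 100 105 102  98  97  70  73  72  76]]
```

The track line is well fixed mechanically by the two gripped knob positions: (549.0,-4.9) and (561.9,-87.2), turn 0.155 rad. The y offset has slack. Next I go above bolt B and check it against the fingers.

Request:
carry_out(targets=[{"x": -0.013, "y": 0.023, "z": -0.04, "ax": 0, "ay": 0, "az": 0, "hand": 0.5}, {"x": -0.027, "y": 0.046, "z": -0.08, "ax": 0, "ay": 0, "az": 0, "hand": 0.2}, {"x": -0.04, "y": 0.07, "z": -0.12, "ax": 0, "ay": 0, "az": 0, "hand": 0}, {"x": -0.053, "y": 0.092, "z": -0.164, "ax": 0, "ay": 0, "az": 0, "hand": 0}, {"x": -0.053, "y": 0.092, "z": -0.184, "ax": 0, "ay": 0, "az": 0, "hand": 0}])

```text
time_s: 12.9
eef_pos: [462.7, 209.1, 68.2]
ee_rot: [0.538, 0.457, 0.539, -0.459]
force: [0.8, 0.0, 0.6]
grip_width: 0.5
```

Request:
carry_out(targets=[{"x": 0, "y": 0, "z": 0, "ax": 0, "ay": 0, "az": 0, "hand": 0}, {"x": 0, "y": 0, "z": 0, "ax": 0, "ay": 0, "az": 0, "hand": 0}, {"x": 0, "y": 0, "z": 0, "ax": 0, "ay": 0, "az": 0, "hand": 0}])

```text
time_s: 13.28
eef_pos: [465.2, 208.0, 71.3]
ee_rot: [0.538, 0.459, 0.538, -0.458]
force: [-0.1, 0.0, 0.4]
grip_width: 0.501
```

Run:
```python
from bolts import *
s=ctrl.sense(); print(s["eef_pos"],s["time_s"],s["grip_width"])
ci=viewer.camera_info("wrist"); im=viewer.capture("wrist"); pickle.dump(ci,open("w7.pkl","wb"))
cv2.imwrite("pics/w7.png",im[130:370,120:390].repeat(2,0).repeat(2,1))
for z in(0,8,35): print(z,proj(ci,[464.5,208,z]),(proj(ci,[464.5,208,z])-[120,130])*2)
```

```text
[465.23955156 207.99723646  71.33769165] 13.275 0.5013650807009721
0 [249.6 205.2] [259.2 150.4]
8 [249.5 209.3] [259.  158.6]
35 [249.2 225.3] [258.4 190.6]
```

View pics/w7.png

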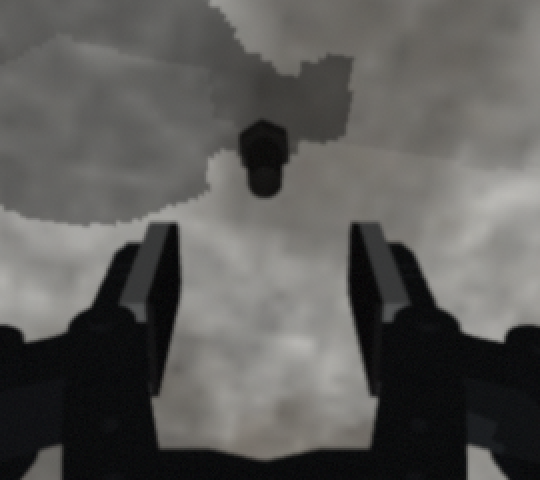

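The bolt top at (265,181) in the crop is laterally centred between the fingers (inner faces at 180 and 350), and about 2.5 mm further to +y. Now I descend and grip it.

Request:
carry_out(targets=[{"x": -0.0004, "y": 0.0025, "z": -0.02, "ax": 0, "ay": 0, "az": 0, "hand": 0}, {"x": -0.0004, "y": 0.0025, "z": -0.045, "ax": 0, "ay": 0, "az": 0, "hand": -0.2}, {"x": -0.0004, "y": 0.0025, "z": -0.0595, "ax": 0, "ay": 0, "az": 0, "hand": -0.2}, {"x": -0.0004, "y": 0.0025, "z": -0.0595, "ax": 0, "ay": 0, "az": 0, "hand": -0.2}, {"x": -0.0004, "y": 0.0025, "z": -0.0595, "ax": 0, "ay": 0, "az": 0, "hand": -0.4}], grip_force=40)

```text
time_s: 13.95
eef_pos: [464.7, 210.7, 11.6]
ee_rot: [0.538, 0.459, 0.538, -0.458]
force: [0.1, -0.5, -0.3]
grip_width: 0.3
```

Request:
carry_out(targets=[{"x": 0, "y": 0, "z": 0, "ax": 0, "ay": 0, "az": 0, "hand": -0.6}, {"x": 0, "y": 0, "z": 0, "ax": 0, "ay": 0, "az": 0, "hand": -0.8}, {"x": 0, "y": 0, "z": 0, "ax": 0, "ay": 0, "az": 0, "hand": -1}, {"x": 0, "y": 0, "z": 0, "ax": 0, "ay": 0, "az": 0, "hand": -1}, {"x": 0, "y": 0, "z": 0, "ax": 0, "ay": 0, "az": 0, "hand": -1}])

```text
time_s: 14.58
eef_pos: [464.6, 210.7, 11.5]
ee_rot: [0.538, 0.459, 0.538, -0.458]
force: [-1.1, 0.7, 6.3]
grip_width: 0.126
```

```bash
python3 f.py
```

```text
[464.54030745 210.68166822  11.44618701] 14.675 0.13029373248317577 [-0.91021981  0.02059844  6.48053993] [0.25190256 0.48041161 0.10939391] [-0.0008379   0.22132488 -0.00624761]
```

Request:
carry_out(targets=[{"x": 0, "y": 0, "z": 0.02, "ax": 0, "ay": 0, "az": 0, "hand": -1}, {"x": 0.005, "y": -0.01, "z": 0.05, "ax": 0, "ay": 0, "az": 0, "hand": -1}, {"x": 0.02, "y": -0.045, "z": 0.07, "ax": 0, "ay": 0, "az": 0, "hand": -1}, {"x": 0.038, "y": -0.085, "z": 0.07, "ax": 0, "ay": 0, "az": 0, "hand": -1}, {"x": 0.056, "y": -0.125, "z": 0.07, "ax": 0, "ay": 0, "az": 0, "hand": -1}])

```text
time_s: 15.35
eef_pos: [520.6, 84.4, 81.1]
ee_rot: [0.538, 0.459, 0.538, -0.459]
force: [0.7, -0.1, -0.3]
grip_width: 0.126
```

Request:
carry_out(targets=[{"x": 0.014, "y": -0.032, "z": 0, "ax": 0, "ay": 0, "az": 0, "hand": -1}, {"x": 0.0223, "y": -0.051, "z": 0, "ax": 0, "ay": 0, "az": 0, "hand": -1}, {"x": 0.0223, "y": -0.051, "z": -0.015, "ax": 0, "ay": 0, "az": 0, "hand": -1}, {"x": 0.0223, "y": -0.051, "z": -0.035, "ax": 0, "ay": 0, "az": 0, "hand": -1}, {"x": 0.0223, "y": -0.051, "z": -0.035, "ax": 0, "ay": 0, "az": 0, "hand": -1}])

```text
time_s: 15.98
eef_pos: [540.8, 35.9, 43.9]
ee_rot: [0.537, 0.458, 0.54, -0.459]
force: [-0.2, 0.0, 0.8]
grip_width: 0.129
```

Request:
carry_out(targets=[{"x": 0, "y": 0, "z": 0, "ax": 0, "ay": 0, "az": 0, "hand": -1}, {"x": 0, "y": 0, "z": 0, "ax": 0, "ay": 0, "az": 0, "hand": -1}])

```text
time_s: 16.23
eef_pos: [542.7, 34.9, 46.4]
ee_rot: [0.539, 0.459, 0.538, -0.458]
force: [0.1, -0.1, -0.2]
grip_width: 0.128
```

Run:
```python
from bolts import *
s=ctrl.sense(); print(s["eef_pos"],s["time_s"],s["grip_width"],s["force"])
ci=viewer.camera_info("wrist"); im=viewer.capture("wrist"); pickle.dump(ci,open("w8.pkl","wb"))
cv2.imwrite("pics/w8.png",im[90:350,140:370].repeat(2,0).repeat(2,1))
```

```text
[542.66070737  34.92336321  46.4000813 ] 16.225 0.12792874383924574 [ 0.09088086 -0.14574823 -0.21403144]
```

View pics/w8.png

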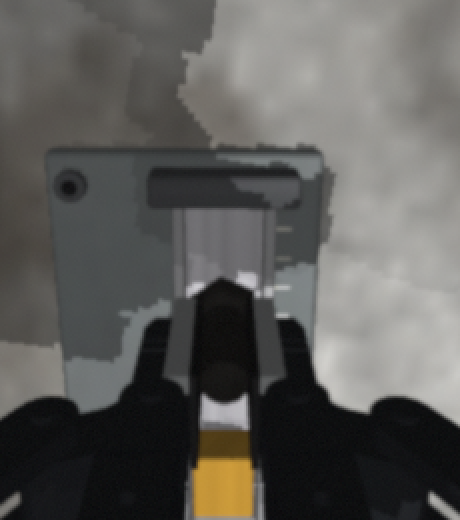

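The bolt is at column 224, midway between the track walls (187 and 262), with room to the stop (row 208) and the follower (row 430). Lower it.

Request:
carry_out(targets=[{"x": 0, "y": 0, "z": -0.01, "ax": 0, "ay": 0, "az": 0, "hand": -1}, {"x": 0, "y": 0, "z": -0.02, "ax": 0, "ay": 0, "az": 0, "hand": -1}, {"x": 0, "y": 0, "z": -0.024, "ax": 0, "ay": 0, "az": 0, "hand": -1}, {"x": 0, "y": 0, "z": -0.0255, "ax": 0, "ay": 0, "az": 0, "hand": -1}, {"x": 0, "y": 0, "z": -0.0255, "ax": 0, "ay": 0, "az": 0, "hand": -1}])

```text
time_s: 16.9
eef_pos: [542.5, 34.6, 20.3]
ee_rot: [0.538, 0.459, 0.538, -0.459]
force: [-0.0, -0.0, -0.3]
grip_width: 0.125
```

Request:
carry_out(targets=[{"x": 0, "y": 0, "z": -0.001, "ax": 0, "ay": 0, "az": 0, "hand": -1}, {"x": 0, "y": 0, "z": -0.001, "ax": 0, "ay": 0, "az": 0, "hand": -1}, {"x": 0, "y": 0, "z": -0.001, "ax": 0, "ay": 0, "az": 0, "hand": -1}])

```text
time_s: 17.27
eef_pos: [542.6, 34.6, 19.5]
ee_rot: [0.538, 0.459, 0.538, -0.459]
force: [-0.0, 0.0, 0.7]
grip_width: 0.127
```

```bash
python3 f.py
```

```text
[542.63185769  34.54927758  19.51548662] 17.375 0.1231180457626216 [0.40344975 0.261602   1.46396801] [0.34343273 0.29187754 0.66091587] [0.01110942 0.00053283 0.0364339 ]
```

Request:
carry_out(targets=[{"x": 0, "y": 0, "z": 0, "ax": 0, "ay": 0, "az": 0, "hand": -0.6}, {"x": 0, "y": 0, "z": 0, "ax": 0, "ay": 0, "az": 0, "hand": -0.4}, {"x": 0, "y": 0, "z": 0, "ax": 0, "ay": 0, "az": 0, "hand": -0.3}, {"x": 0, "y": 0, "z": 0.03, "ax": 0, "ay": 0, "az": 0, "hand": -0.3}, {"x": 0, "y": 0, "z": 0.08, "ax": 0, "ay": 0, "az": 0, "hand": -0.2}])

```text
time_s: 18.05
eef_pos: [541.5, 34.7, 99.0]
ee_rot: [0.537, 0.458, 0.539, -0.459]
force: [1.0, -0.5, 0.8]
grip_width: 0.398
```

Request:
carry_out(targets=[{"x": 0.005, "y": 0.045, "z": 0, "ax": 0, "ay": 0, "az": 0, "hand": 0}, {"x": 0.01, "y": 0.09, "z": 0, "ax": 0, "ay": 0, "az": 0, "hand": 0}, {"x": 0.016, "y": 0.14, "z": 0, "ax": 0, "ay": 0, "az": 0, "hand": 0}, {"x": 0.021, "y": 0.19, "z": 0, "ax": 0, "ay": 0, "az": 0, "hand": 0}, {"x": 0.0257, "y": 0.228, "z": -0.03, "ax": 0, "ay": 0, "az": 0, "hand": 0}])

```text
time_s: 18.68
eef_pos: [569.2, 265.0, 70.9]
ee_rot: [0.539, 0.46, 0.537, -0.457]
force: [0.3, -0.4, -0.5]
grip_width: 0.498
```

Request:
carry_out(targets=[{"x": 0, "y": 0, "z": 0, "ax": 0, "ay": 0, "az": 0, "hand": 0}, {"x": 0, "y": 0, "z": 0, "ax": 0, "ay": 0, "az": 0, "hand": 0}, {"x": 0, "y": 0, "z": 0, "ax": 0, "ay": 0, "az": 0, "hand": 0}])

```text
time_s: 19.05
eef_pos: [568.7, 261.6, 70.3]
ee_rot: [0.538, 0.459, 0.538, -0.459]
force: [-0.4, -0.1, -0.0]
grip_width: 0.502
```

Run:
```python
from bolts import *
s=ctrl.sense(); print(s["eef_pos"],s["time_s"],s["grip_width"],s["force"])
ci=viewer.camera_info("wrist"); im=viewer.capture("wrist"); pickle.dump(ci,open("w9.pkl","wb")); cv2.imwrite("pics/w9.png",im)
g=cv2.cvtColor(im,cv2.COLOR_BGR2GRAY)
def blob(g,x0,x1,y0,y1,th=45):
    N,l,st,ce=cv2.connectedComponentsWithStats((g[y0:y1,x0:x1]<th).astype(np.uint8))
    for i in range(1,N):
        if st[i][4]>60: print(st[i]+[x0,y0,0,0,0],ce[i]+[x0,y0])
blob(g,215,290,160,260)
old=cv2.cvtColor(cv2.imread("pics/w7.png")[::2,::2],cv2.COLOR_BGR2GRAY); print("ref w7 (offset 120,130)"); blob(old,95,170,20,120)
```

```text
[568.7047327  261.60998228  70.25084776] 19.05 0.5016757111724139 [-0.4264472  -0.09922492 -0.02759644]
[240 193  24  37 662] [251.9939577  209.95770393]
ref w7 (offset 120,130)
[120  60  24  38 706] [131.78470255  77.52549575]
```

Request:
carry_out(targets=[{"x": 0, "y": 0.001, "z": -0.02, "ax": 0, "ay": 0, "az": 0, "hand": 0}, {"x": 0, "y": 0.001, "z": -0.045, "ax": 0, "ay": 0, "az": 0, "hand": -0.2}, {"x": 0, "y": 0.001, "z": -0.0587, "ax": 0, "ay": 0, "az": 0, "hand": -0.2}, {"x": 0, "y": 0.001, "z": -0.0587, "ax": 0, "ay": 0, "az": 0, "hand": -0.2}, {"x": 0, "y": 0.001, "z": -0.0587, "ax": 0, "ay": 0, "az": 0, "hand": -0.4}])

```text
time_s: 19.73
eef_pos: [568.8, 263.6, 11.7]
ee_rot: [0.538, 0.459, 0.538, -0.458]
force: [0.1, 0.4, 0.6]
grip_width: 0.296
```

Request:
carry_out(targets=[{"x": 0, "y": 0, "z": 0, "ax": 0, "ay": 0, "az": 0, "hand": -0.6}, {"x": 0, "y": 0, "z": 0, "ax": 0, "ay": 0, "az": 0, "hand": -0.8}, {"x": 0, "y": 0, "z": 0, "ax": 0, "ay": 0, "az": 0, "hand": -1}, {"x": 0, "y": 0, "z": 0, "ax": 0, "ay": 0, "az": 0, "hand": -1}, {"x": 0, "y": 0, "z": 0, "ax": 0, "ay": 0, "az": 0, "hand": -1}])

```text
time_s: 20.35
eef_pos: [568.6, 263.7, 11.4]
ee_rot: [0.538, 0.459, 0.538, -0.458]
force: [-1.0, -0.8, 5.5]
grip_width: 0.128
```

```bash
python3 f.py
```

```text
[568.5219545  263.70063992  11.41878355] 20.45 0.1258926863538547 [-1.06030356 -0.65082324  5.36912609] [0.03429114 0.30781599 0.22670058] [-0.09909298  0.22291261  0.00209084]
```

Request:
carry_out(targets=[{"x": 0, "y": 0, "z": 0.03, "ax": 0, "ay": 0, "az": 0, "hand": -1}, {"x": -0.002, "y": -0.02, "z": 0.08, "ax": 0, "ay": 0, "az": 0, "hand": -1}, {"x": -0.006, "y": -0.065, "z": 0.09, "ax": 0, "ay": 0, "az": 0, "hand": -1}, {"x": -0.01, "y": -0.115, "z": 0.09, "ax": 0, "ay": 0, "az": 0, "hand": -1}, {"x": -0.014, "y": -0.165, "z": 0.09, "ax": 0, "ay": 0, "az": 0, "hand": -1}])

```text
time_s: 21.12
eef_pos: [553.8, 97.2, 100.7]
ee_rot: [0.538, 0.459, 0.538, -0.459]
force: [1.5, -0.3, -0.4]
grip_width: 0.128
```

Request:
carry_out(targets=[{"x": -0.004, "y": -0.045, "z": 0, "ax": 0, "ay": 0, "az": 0, "hand": -1}, {"x": -0.0071, "y": -0.08, "z": 0, "ax": 0, "ay": 0, "az": 0, "hand": -1}, {"x": -0.0071, "y": -0.0938, "z": -0.01, "ax": 0, "ay": 0, "az": 0, "hand": -1}, {"x": -0.0071, "y": -0.0938, "z": -0.03, "ax": 0, "ay": 0, "az": 0, "hand": -1}, {"x": -0.0071, "y": -0.0938, "z": -0.035, "ax": 0, "ay": 0, "az": 0, "hand": -1}])

```text
time_s: 21.75
eef_pos: [546.3, 5.5, 64.0]
ee_rot: [0.537, 0.458, 0.539, -0.459]
force: [-0.1, -0.5, -0.5]
grip_width: 0.131
```

Request:
carry_out(targets=[{"x": 0, "y": 0, "z": 0, "ax": 0, "ay": 0, "az": 0, "hand": -1}, {"x": 0, "y": 0, "z": 0, "ax": 0, "ay": 0, "az": 0, "hand": -1}, {"x": 0, "y": 0, "z": 0, "ax": 0, "ay": 0, "az": 0, "hand": -1}])

```text
time_s: 22.12
eef_pos: [547.3, 4.9, 66.1]
ee_rot: [0.539, 0.459, 0.538, -0.458]
force: [-0.1, -0.7, -0.0]
grip_width: 0.128
```

Run:
```python
from bolts import *
s=ctrl.sense(); print(s["eef_pos"],s["time_s"],s["grip_width"],s["force"])
ci=viewer.camera_info("wrist"); im=viewer.capture("wrist"); pickle.dump(ci,open("w10.pkl","wb"));cv2.imwrite("pics/w10.png",im)
for z in(8,16,43): print(z,proj(ci,[542.6,34.6,z]))
```

```text
[547.30850141   4.93057701  66.08680294] 22.125 0.1276539981515696 [-0.0856091  -0.74072991 -0.00637716]
8 [250.7 170. ]
16 [250.7 173.2]
43 [250.5 185.9]
```

Run:
```python
from bolts import *
g=cv2.cvtColor(cv2.imread("pics/w10.png"),cv2.COLOR_BGR2GRAY)
for y in range(140,262,4): print(y,"".join("#" if v<35 else ("+" if v<60 else ".") for v in g[y,225:282]))
```

```text
140 .........................................................
144 .........................................................
148 .........................................................
152 .........................................................
156 .........................................................
160 ....................+############++......................
164 ..............+#################+++++++..................
168 ..............+#####################++++.................
172 ..............+#######################++.................
176 ...............#########################+................
180 ...............+################+++###+..................
184 ..................+##############++++....................
188 ...................+################+....................
192 .....................+###########++......................
196 .........................................................
200 .........................................................
204 .........................................................
208 .........................................................
212 .........................................................
216 .........................................................
220 .........................................................
224 .........................................................
228 .........................................................
232 ......................+####+.............................
236 .................+#####################+.................
240 ............+############################++..............
244 ...........++#############################+..............
248 ...........++#############################++.............
252 ++........++##############################++........++###
256 +.........++###############################+.........++##
260 +.........+################################++.........++#
```

Bolt 1 stands as predicted, shank top near (251,188), with a clear gap. Lowering bolt 2.

Request:
carry_out(targets=[{"x": 0, "y": 0, "z": -0.015, "ax": 0, "ay": 0, "az": 0, "hand": -1}, {"x": 0, "y": 0, "z": -0.03, "ax": 0, "ay": 0, "az": 0, "hand": -1}, {"x": 0, "y": 0, "z": -0.04, "ax": 0, "ay": 0, "az": 0, "hand": -1}, {"x": 0, "y": 0, "z": -0.0455, "ax": 0, "ay": 0, "az": 0, "hand": -1}, {"x": 0, "y": 0, "z": -0.0455, "ax": 0, "ay": 0, "az": 0, "hand": -1}])

```text
time_s: 22.8
eef_pos: [547.1, 4.8, 19.9]
ee_rot: [0.538, 0.459, 0.538, -0.459]
force: [0.3, 0.0, -0.1]
grip_width: 0.128
```

Request:
carry_out(targets=[{"x": 0, "y": 0, "z": -0.001, "ax": 0, "ay": 0, "az": 0, "hand": -1}, {"x": 0, "y": 0, "z": -0.001, "ax": 0, "ay": 0, "az": 0, "hand": -1}, {"x": 0, "y": 0, "z": -0.001, "ax": 0, "ay": 0, "az": 0, "hand": -1}])

```text
time_s: 23.18
eef_pos: [547.3, 4.7, 19.4]
ee_rot: [0.538, 0.459, 0.538, -0.459]
force: [-0.2, 0.1, 3.7]
grip_width: 0.129
```

```bash
python3 f.py
```

```text
[547.26856741   4.72390075  19.41040905] 23.275 0.12438669744077248 [-0.58407139 -0.17754768  4.45059706] [0.33221206 0.24248861 0.58405949] [0.03511934 0.1837921  0.01680911]
```

Request:
carry_out(targets=[{"x": 0, "y": 0, "z": 0, "ax": 0, "ay": 0, "az": 0, "hand": -0.6}, {"x": 0, "y": 0, "z": 0, "ax": 0, "ay": 0, "az": 0, "hand": -0.4}, {"x": 0, "y": 0, "z": 0, "ax": 0, "ay": 0, "az": 0, "hand": -0.3}, {"x": 0, "y": 0, "z": 0.03, "ax": 0, "ay": 0, "az": 0, "hand": -0.3}, {"x": 0, "y": 0, "z": 0.08, "ax": 0, "ay": 0, "az": 0, "hand": 0}])

```text
time_s: 23.95
eef_pos: [546.1, 4.9, 98.8]
ee_rot: [0.537, 0.458, 0.539, -0.459]
force: [1.2, -0.7, 1.0]
grip_width: 0.497
```

Request:
carry_out(targets=[{"x": 0, "y": -0.03, "z": 0.02, "ax": 0, "ay": 0, "az": 0, "hand": 0}, {"x": 0.0005, "y": -0.06, "z": 0.02, "ax": 0, "ay": 0, "az": 0, "hand": 0}, {"x": 0.0009, "y": -0.0887, "z": 0.02, "ax": 0, "ay": 0, "az": 0, "hand": 0}, {"x": 0.0009, "y": -0.0887, "z": 0.02, "ax": 0, "ay": 0, "az": 0, "hand": 0}, {"x": 0.0009, "y": -0.0887, "z": 0.02, "ax": 0, "ay": 0, "az": 0, "hand": 0}])

```text
time_s: 24.58
eef_pos: [547.8, -83.3, 118.9]
ee_rot: [0.538, 0.459, 0.538, -0.459]
force: [-0.6, -0.3, -1.1]
grip_width: 0.501
```

Run:
```python
from bolts import *
s=ctrl.sense(); print(s["eef_pos"],s["time_s"],s["grip_width"],s["force"])
ci=viewer.camera_info("wrist"); im=viewer.capture("wrist"); pickle.dump(ci,open("w11.pkl","wb"));cv2.imwrite("pics/w11.png",im)
cv2.imwrite("pics/w11b.png",cv2.resize(im[0:384,100:400],(600,768),interpolation=cv2.INTER_CUBIC)[:600])
```

```text
[547.78750389 -83.26113154 118.93234732] 24.575 0.500886408203496 [-0.64418374 -0.26484692 -1.12101919]
```

View pics/w11b.png

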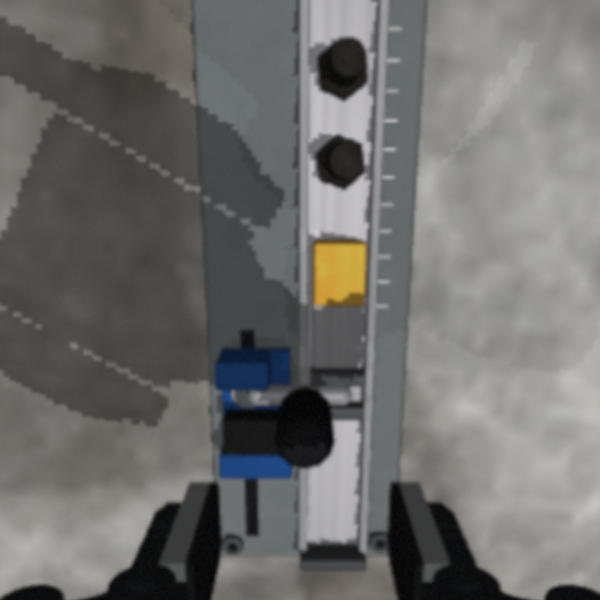

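Both bolts stand upright in the track, at (343,68) and (340,160). The follower (340,272) is parked with its bar behind the tooth, and the knob is at (304,425), in line with the fingers. I'll take the knob.

Request:
carry_out(targets=[{"x": 0, "y": 0, "z": -0.03, "ax": 0, "ay": 0, "az": 0, "hand": 0}, {"x": 0, "y": 0, "z": -0.06, "ax": 0, "ay": 0, "az": 0, "hand": 0}, {"x": 0, "y": 0, "z": -0.073, "ax": 0, "ay": 0, "az": 0, "hand": 0}, {"x": 0, "y": 0, "z": -0.073, "ax": 0, "ay": 0, "az": 0, "hand": 0}, {"x": 0, "y": 0, "z": -0.073, "ax": 0, "ay": 0, "az": 0, "hand": -0.2}], grip_force=80)

```text
time_s: 25.25
eef_pos: [548.6, -83.9, 47.2]
ee_rot: [0.539, 0.459, 0.538, -0.458]
force: [0.1, 0.3, 0.2]
grip_width: 0.404
```

Request:
carry_out(targets=[{"x": 0, "y": 0, "z": 0, "ax": 0, "ay": 0, "az": 0, "hand": -0.4}, {"x": 0, "y": 0, "z": 0, "ax": 0, "ay": 0, "az": 0, "hand": -0.6}, {"x": 0, "y": 0, "z": 0, "ax": 0, "ay": 0, "az": 0, "hand": -1}, {"x": 0, "y": 0, "z": 0, "ax": 0, "ay": 0, "az": 0, "hand": -1}, {"x": 0, "y": 0, "z": 0, "ax": 0, "ay": 0, "az": 0, "hand": -1}])

```text
time_s: 25.88
eef_pos: [548.5, -84.0, 47.1]
ee_rot: [0.539, 0.459, 0.538, -0.458]
force: [-0.8, 0.1, 5.8]
grip_width: 0.204
```

```bash
python3 f.py
```

```text
[548.49618097 -84.00705447  47.09016782] 25.975 0.20350549048762595 [-0.09999249  0.89477955  6.03153304] [0.52788065 0.55138058 0.16793162] [ 0.20198593  0.10181371 -0.024163  ]
```

Request:
carry_out(targets=[{"x": 0.0002, "y": -0.0015, "z": 0, "ax": 0, "ay": 0, "az": 0, "hand": -1}, {"x": 0.0004, "y": -0.003, "z": 0, "ax": 0, "ay": 0, "az": 0, "hand": -1}, {"x": 0.0004, "y": -0.003, "z": 0, "ax": 0, "ay": 0, "az": 0, "hand": -1}, {"x": 0.0004, "y": -0.003, "z": 0, "ax": 0, "ay": 0, "az": 0, "hand": -1}])

```text
time_s: 26.52
eef_pos: [548.7, -85.7, 47.1]
ee_rot: [0.538, 0.459, 0.538, -0.458]
force: [-0.2, 8.0, 8.3]
grip_width: 0.206
```

```bash
python3 f.py
```

```text
[548.73963106 -85.72899003  47.12692912] 26.625 0.20549980410762453 [-0.36050897  8.05782723  8.89982684] [0.35766154 0.28731966 0.43512165] [ 1.33726355  0.14928082 -0.05645125]
```

Request:
carry_out(targets=[{"x": 0.0035, "y": 0.0003, "z": 0, "ax": 0, "ay": 0, "az": 0, "hand": -1}, {"x": 0.0075, "y": 0.001, "z": 0, "ax": 0, "ay": 0, "az": 0, "hand": -1}, {"x": 0.011, "y": 0.0015, "z": 0, "ax": 0, "ay": 0, "az": 0, "hand": -1}, {"x": 0.0132, "y": 0.0018, "z": 0, "ax": 0, "ay": 0, "az": 0, "hand": -1}, {"x": 0.0132, "y": 0.0018, "z": 0, "ax": 0, "ay": 0, "az": 0, "hand": -1}])

```text
time_s: 27.3
eef_pos: [561.3, -83.8, 47.1]
ee_rot: [0.538, 0.459, 0.539, -0.458]
force: [-5.6, 7.9, 11.9]
grip_width: 0.206
```

```bash
python3 f.py
```

```text
[561.27981463 -83.81957349  47.09816555] 27.4 0.20502887142161844 [-5.06934136  8.27258497 10.78542255] [0.38343862 0.56467209 0.8787555 ] [ 1.21652503  0.71532409 -0.01008731]
```

Request:
carry_out(targets=[{"x": -0.0008, "y": 0.005, "z": 0, "ax": 0, "ay": 0, "az": 0, "hand": -1}, {"x": -0.002, "y": 0.013, "z": 0, "ax": 0, "ay": 0, "az": 0, "hand": -1}, {"x": -0.0034, "y": 0.022, "z": 0, "ax": 0, "ay": 0, "az": 0, "hand": -1}, {"x": -0.0047, "y": 0.03, "z": 0, "ax": 0, "ay": 0, "az": 0, "hand": -1}, {"x": -0.0059, "y": 0.038, "z": 0, "ax": 0, "ay": 0, "az": 0, "hand": -1}])

```text
time_s: 28.08
eef_pos: [555.4, -46.2, 47.1]
ee_rot: [0.538, 0.459, 0.538, -0.459]
force: [-3.8, 4.0, 9.1]
grip_width: 0.208
```

Request:
carry_out(targets=[{"x": 0, "y": 0, "z": 0, "ax": 0, "ay": 0, "az": 0, "hand": -1}, {"x": -0.0004, "y": 0.0025, "z": 0, "ax": 0, "ay": 0, "az": 0, "hand": -1}, {"x": -0.0004, "y": 0.0025, "z": 0, "ax": 0, "ay": 0, "az": 0, "hand": -1}])

```text
time_s: 28.45
eef_pos: [555.0, -43.7, 47.1]
ee_rot: [0.538, 0.459, 0.539, -0.458]
force: [-4.9, 6.5, 9.6]
grip_width: 0.206
```

```bash
python3 f.py
```

```text
[555.04266952 -43.71822506  47.09053785] 28.55 0.20402154629479421 [-4.70385442  6.45387658 10.10698115] [0.26841623 0.30635234 0.37392322] [ 0.89644624  0.66055911 -0.03653571]
```

Request:
carry_out(targets=[{"x": -0.0002, "y": 0.0015, "z": 0, "ax": 0, "ay": 0, "az": 0, "hand": -1}, {"x": -0.0005, "y": 0.003, "z": 0, "ax": 0, "ay": 0, "az": 0, "hand": -1}, {"x": -0.0005, "y": 0.003, "z": 0, "ax": 0, "ay": 0, "az": 0, "hand": -1}])

```text
time_s: 28.98
eef_pos: [554.6, -40.8, 47.1]
ee_rot: [0.538, 0.459, 0.538, -0.458]
force: [-3.9, 5.2, 9.2]
grip_width: 0.204
```

Request:
carry_out(targets=[{"x": -0.0002, "y": 0.0015, "z": 0, "ax": 0, "ay": 0, "az": 0, "hand": -1}, {"x": -0.0002, "y": 0.0015, "z": 0, "ax": 0, "ay": 0, "az": 0, "hand": -1}, {"x": -0.0002, "y": 0.0015, "z": 0, "ax": 0, "ay": 0, "az": 0, "hand": -1}])

```text
time_s: 29.35
eef_pos: [554.4, -39.4, 47.1]
ee_rot: [0.538, 0.459, 0.538, -0.459]
force: [-3.6, 4.9, 9.7]
grip_width: 0.204
```

```bash
python3 f.py
```

```text
[554.37571328 -39.43827576  47.07203551] 29.45 0.20425574512602862 [-4.24576889  4.84272449  9.96360046] [0.48421372 0.07023447 0.31496038] [ 0.7651473   0.74081422 -0.04706336]
```

Request:
carry_out(targets=[{"x": -0.0002, "y": 0.0015, "z": 0, "ax": 0, "ay": 0, "az": 0, "hand": -1}, {"x": -0.0002, "y": 0.0015, "z": 0, "ax": 0, "ay": 0, "az": 0, "hand": -1}, {"x": -0.0002, "y": 0.0015, "z": 0, "ax": 0, "ay": 0, "az": 0, "hand": -1}])

```text
time_s: 29.88
eef_pos: [554.3, -38.9, 47.0]
ee_rot: [0.538, 0.459, 0.538, -0.459]
force: [-4.7, -1.3, 9.3]
grip_width: 0.203
```

Request:
carry_out(targets=[{"x": -0.0002, "y": 0.0015, "z": 0, "ax": 0, "ay": 0, "az": 0, "hand": -1}, {"x": -0.0002, "y": 0.0015, "z": 0, "ax": 0, "ay": 0, "az": 0, "hand": -1}, {"x": -0.0002, "y": 0.0015, "z": 0, "ax": 0, "ay": 0, "az": 0, "hand": -1}])

```text
time_s: 30.25
eef_pos: [554.3, -38.4, 47.0]
ee_rot: [0.539, 0.458, 0.538, -0.459]
force: [-3.2, -5.7, 6.6]
grip_width: 0.209
```

```bash
python3 f.py
```

```text
[554.22684952 -38.39715225  47.00248903] 30.35 0.20403329544166643 [-3.29922679 -6.00652655  6.4483563 ] [0.11166366 0.30432324 0.18980638] [-1.09762202  0.66639583  0.00648852]
```

It's pressed firmly against the bolts at about 34 mm of travel. I relax the push, release and rise.

Request:
carry_out(targets=[{"x": 0.0002, "y": -0.0018, "z": 0, "ax": 0, "ay": 0, "az": 0, "hand": -1}, {"x": 0.0002, "y": -0.0018, "z": 0, "ax": 0, "ay": 0, "az": 0, "hand": -0.5}, {"x": 0.0002, "y": -0.0018, "z": 0, "ax": 0, "ay": 0, "az": 0, "hand": -0.2}, {"x": 0.0002, "y": -0.0018, "z": 0, "ax": 0, "ay": 0, "az": 0, "hand": 0}, {"x": 0.0002, "y": -0.0018, "z": 0.03, "ax": 0, "ay": 0, "az": 0, "hand": 0}])

```text
time_s: 31.02
eef_pos: [553.2, -38.6, 74.7]
ee_rot: [0.537, 0.458, 0.54, -0.459]
force: [-0.1, 0.7, 1.3]
grip_width: 0.501
```

Request:
carry_out(targets=[{"x": 0, "y": 0, "z": 0.05, "ax": 0, "ay": 0, "az": 0, "hand": 0}, {"x": 0, "y": -0.02, "z": 0.1, "ax": 0, "ay": 0, "az": 0, "hand": 0}, {"x": 0, "y": -0.04, "z": 0.12, "ax": 0, "ay": 0, "az": 0, "hand": 0}, {"x": 0, "y": -0.04, "z": 0.12, "ax": 0, "ay": 0, "az": 0, "hand": 0}, {"x": 0, "y": -0.04, "z": 0.12, "ax": 0, "ay": 0, "az": 0, "hand": 0}])

```text
time_s: 31.65
eef_pos: [553.8, -78.1, 194.7]
ee_rot: [0.537, 0.458, 0.539, -0.459]
force: [-0.2, 0.2, -0.1]
grip_width: 0.499
```

Request:
carry_out(targets=[{"x": 0, "y": 0, "z": 0, "ax": 0, "ay": 0, "az": 0, "hand": 0}, {"x": 0, "y": 0, "z": 0, "ax": 0, "ay": 0, "az": 0, "hand": 0}])

```text
time_s: 31.9
eef_pos: [554.2, -78.4, 195.4]
ee_rot: [0.538, 0.458, 0.539, -0.459]
force: [-0.1, -0.7, -0.4]
grip_width: 0.499
```

Run:
```python
from bolts import *
s=ctrl.sense(); print(s["eef_pos"],s["time_s"],s["force"])
ci=viewer.camera_info("wrist"); im=viewer.capture("wrist"); cv2.imwrite("pics/w12.png",im)
c=np.array([545.1,-51.1]);th=.155;ex=np.array([np.cos(th),np.sin(th)]);ey=np.array([-ex[1],ex[0]])
for n,y,z in(("stop",109,20),("bolt1 top",99,43),("bolt2 top",79,43),("bolt1 base",99,8),("face",69,24),("knob",9,74)):
    print(n,proj(ci,[*(c+10.95*ex+y*ey),z]))
hsv=cv2.cvtColor(im,cv2.COLOR_BGR2HSV); m=cv2.inRange(hsv,(18,120,60),(30,255,255)); m[:,:200]=0; m[:,320:]=0
N,l,st,ce=cv2.connectedComponentsWithStats(m); i=1+np.argmax(st[1:,4]); print("brass",st[i],ce[i])
g=cv2.cvtColor(im,cv2.COLOR_BGR2GRAY)
for y in range(0,230,4): print(y,"".join("#" if v<40 else ("+" if v<65 else ".") for v in g[y,200:312:2]))
```

```text
[554.16045821 -78.36972874 195.35547774] 31.9 [-0.13672728 -0.68516877 -0.4114964 ]
stop [259.1  21.6]
bolt1 top [259.5  29.7]
bolt2 top [259.1  55.7]
bolt1 base [258.7  36.1]
face [258.6  69.3]
knob [258.8 142.8]
brass [249  69  21  27 535] [258.76448598  82.37009346]
0 ........................................................
4 ........................................................
8 ........................................................
12 ..................+++.+.................................
16 ....+++...........+.....................................
20 ....+#+...........++..+.................................
24 ....................+.......+###+......+................
28 ...........................######.......................
32 .........................+########......................
36 ..........................########......................
40 ..........................########......................
44 ...........................+####........................
48 .............................#..........................
52 ...........................######+................
[... 1979 characters left out ...]
.............................
188 .......##############...................................
192 .......##############...................................
196 ......+##############+..................................
200 .......++++++++++++++...................................
204 .......++++++++++++++...................................
208 ...........+++..........................................
212 ............##..........................................
216 ............##..........................................
220 ............##..........................................
224 ............##..........................................
228 ............##..........................................
```

```bash
python3 -c "
from rig import finish_job
print(finish_job())"
```

```text
the job is handed in; nothing more can be done
None
```

The bolt feeder is loaded and the job is handed in at about 32 s of the 72 s allowed; no verdict came back.

**What I did:**
- **Parking:** I drew the follower back in 1.5–2 mm steps. At about 82–83 mm of travel the force had risen by roughly 1 N and the picture showed the bar at the buffer, so the buffer was only lightly touched. I then shifted the bar behind the tooth, where it stayed by itself at about 78 mm.
- **Bolts:** I stood both bolts in the track about 30 mm apart. A wrist picture showed both upright, with the follower still parked.
- **Return:** I unhooked the knob, shifted it back in line and eased the follower forward, slowly and always gripped. It stopped firmly at about 34 mm; then I let go and lifted clear.

**Last checks:** The final wrist picture, read by pixel masks rather than viewed, shows two bolts touching each other, with the follower's face right behind them. Bolts, follower and knob are all in the same columns as the track's centre line. The force on the tool is about 0. The tape, jar, bearing and tray were not approached, but I did not measure them again.

**What disagreed:**
- Wrist pictures from different places put things about 4–5 mm apart along the track. I took the track's line from the two gripped knob positions and placed the bolts with wide margins along it.
- The final travel of about 34 mm comes from arm readings, against the expected 35 mm. It is inside the allowed 32–38.5 mm.

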